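Stack the pastry cartons in the carrier and snap the hold-down shut

TASK

Load the delivery carrier: slide the carton from the low step squarely onto the carton standing in the carrier, then slide the carton from the high step squarely on top of that, so that the three make one straight upright column. Then swing the carrier's hold-down arm over the column and press its end down until the snap hook takes the catch bar and its gate flicks shut. Do not tip any carton over, and leave the other things on the bench where they are.

Things in the scene. Friction and masses are not known exactly. Their poses are not given: they have to be found in the camera images.
- carrier: Fixed base plate of the carrier, 216 (x) x 120 (y) x 8 mm; origin under its centre, on the bench. Its x axis runs from the near staple with the catch bar (robot side, x = -92 mm) to the far hinge post (x = +88 mm), both at y = 0; a step stands at its +y and -y sides. The staple's legs, at y = +-24 mm, are 145 mm high; the hinge post is 35 mm wide in y, 135 mm high
- low_step: Fixed sheet-metal step, 250 (x) x 150 (y) mm, top 55 mm above the bench (2 mm above the top of the carton in the carrier); origin at the centre of its underside on the bench; same axes as the carrier. It stands on one or the other side (+y or -y) of the carrier, its centre 137 mm from the carrier's, so its inner edge is 62 mm from the carrier's centre line
- high_step: Fixed sheet-metal step like the low one, on the other side of the carrier; top 100 mm above the bench (2 mm above the top of two stacked cartons in the carrier)
- carton_bottom: Closed cardboard pastry carton, 120 (x) x 100 (y) x 45 (z) mm, 0.2 to 0.4 kg, loose, standing on the carrier's base plate: the foot of the column. Origin at the centre of its underside. Three cartons stacked in the carrier reach 143 mm above the bench
- carton_low: The like carton that starts on the low step, a little askew; 120 (x) x 100 (y) x 45 (z) mm, origin at the centre of its underside; its long side runs roughly along the carrier's x
- carton_high: The like carton that starts on the high step, a little askew; 120 (x) x 100 (y) x 45 (z) mm, origin at the centre of its underside; its long side runs roughly along the carrier's x
- hold_arm (a joint): Angle of the hold-down arm (rad): 0 = level over the column; grows as it swings up and away from the robot. Starts upright at 1.5 to 1.75, stays where left while steep (about 1 N at its end), may sink near level. A steel bar 14 mm wide, 10 mm thick, 198 mm long, cranked: when down, its upper face is 35 mm above the hinge axis (160 mm above the bench), its underside 7 mm above the finished column
- gate (a joint): Angle of the sprung gate (16 mm long) across the mouth of the hook under the arm's end (rad): 0 = shut, up to 1.45 pushed in. The catch bar pushes it in over the last 28 mm of the arm end's way down (about 5 N on the arm's end); it flicks shut below the bar about 5 mm before the arm is fully down. The arm then rests at 0 by its own weight
- hinge (a point): Point on the hold-down arm's hinge axis, at the carrier's x = +88 mm, y = 0, 125 mm above the bench
- bar_end (a point): Point on the bar's upper (outer) face above the hook, 180 mm along the bar from the hinge and 35 mm above the hinge axis when the arm is down; turns with the arm (its x axis runs along the bar towards the hinge, its z out of the bar's upper face). Push here
- catch_bar (a point): Centre of the round catch bar (8 mm thick, along the carrier's y, 42 mm free between the staple's legs), 141 mm above the bench
- nozzle_a: Steel piping nozzle, a cone 26 mm wide, 36 mm high, standing near the far end of the low step; leave alone. Origin under its centre
- nozzle_b: Like nozzle near the far end of the high step; leave alone
- shaker: Metal sugar shaker, 56 mm wide, 95 mm high, on the bench to one side; leave alone
- jam_jar: Amber jar, 64 mm wide, 85 mm high, on the bench to the other side; leave alone
- turner: Steel turner (spatula) with a wooden handle, 240 mm long, lying at the near right; leave alone

How it is judged:
By the outcome, as a careful person would: the job done as asked, in the order asked, and still so for the second after the job is handed in, with the robot touching nothing.
It also fails if it takes over 69 s, if anything falls off the work surface, if the arm or the gripper's body presses on something with over 40 N, if the wrist force passes 120 N, or if a joint passes its speed limit or range.

ROBOT

A 6-joint arm with a two-finger parallel gripper is mounted at the origin on the work surface. World frame = base frame: x ahead of the robot, y to its left, z up, the work surface at z = 0. Lengths are in m, angles in rad, forces in N, time in s.
With the tool pointing down it reaches from about 0.375 to 0.9 m from the base axis. Payload 3.1 kg.
Tool frame: the origin (TCP) lies midway between the tips of the shut fingers; the grasp point (between the pads) lies 19 mm behind it; y points along the fingers, x is the direction in which the jaws open and shut, and the axes are right-handed (so a half turn about y gives the same grasp; the last joint's range is limited). The gripper opens to 87 mm and grips with 3 to 60 N. Pads are 19 mm wide; open, the fingers measure 117 mm over their backs; the gripper's body (75 mm by 190 mm) begins 51 mm behind the grasp point.
Start: joints at [1.121, 0.527, 1.433, -0, 1.181, -0.178], TCP at [0.168, 0.602, 0.223] pointing down, gripper open.
Joint ranges: [-3.08, 3.08], [-0.75, 2.2], [0.22, 2.44], [-1.43, 4.57], [0, 2.65], [-2.85, 2.85]. Speed limits (rad/s): [2.79, 2.79, 3.14, 3.14, 3.14, 3.14].

INTERFACE

Orientations are given as a unit quaternion [x, y, z, w].
In Python, from rig import * gives the robot as it stands.
- The arm moves only by the tool jog_arm, never from a script. Its argument "series" is a list of rows, each a list of 7 numbers: the shift along the tool's x, y, z in mm, then the turn, a rotation vector about the tool's x, y, z in rad, then the gripper's target within -1 to 1 (shut at 1, half-way at 0, fully open at -1). A call has 1 to 20 rows; each row is the pose to reach, as a shift and turn from the pose commanded when the call began, along the tool's axes at that moment; what a row does not reach only later rows make up. A row lasts 1/8 s, in which the tool goes at most 62.5 mm and 10.7 degrees, less where a joint would pass 70% of its speed; a pose out of reach is approached as far as the arm can. A call with a gripper value outside its range is refused whole. The fingers move at their own pace and stop on an object; "grip_force" is the grip in N (left out, the last holds). Time passes only in rows, so rows that repeat a pose let the fingers close. It gives the time, the measured TCP pose, the force and the opening at its end, in the units of the state.
- get_obs(): the state, without advancing time (a new reading comes with each control period).
- camera(name): name is "side" or "top" or "wrist"; returns a dict with "img" (480x640x3 uint8, red, green, blue), "depth" (480x640 float32, m along the optical axis (not along the pixel's ray), 0 where there is no reading), "camera_matrix" (3x3 intrinsics, pixels), "D" ([k1, k2, p1, p2, k3] as OpenCV has them; the pictures are not rectified), "rvec" (rotation vector, rad) and "tvec" (3), from world to camera coordinates, as OpenCV has them. Camera axes: x right, y down, z forward; pixel columns grow to the right and rows downward; lengths in m; the calibration is good to about 2 mm. A picture is of the moment at which its call begins.
- hand_in(): hands the job in, once; it reports no verdict.
The state is a dict: "time": time; "q": joint angles; "joint_velocities": joint speeds; "joint_torque": joint torques, N m; "position": TCP position; "tool_rot": TCP orientation; "ft_force": force on the tool from outside, world axes, zero at the start; "moment": the same for the moment, N m; "grip_width": finger opening in m.
Only numpy, scipy, OpenCV 4.12 (cv2) and the standard library are available. Lean on these libraries where they do the work, as an engineer would, in place of code of your own. Each camera call takes 0.05 s, during which the arm holds its last target.

## Working session

There is one attempt and no reset: what is moved stays moved. The work goes in short steps, Python scripts to look and compute and a tool call to move; the robot and the scene stay as the last step left them, time stands still between calls to the robot, and variables do not carry over. Pictures are saved under pics/ and viewed, and the job is handed in when it is done.

Besides the shell and the picture viewer there is one more tool, called after "Emit:" as name(argument=value, ...) on one line, values as JSON. jog_arm: Moves the arm, as the interface text tells. Its arguments: {"type":"object","properties":{"series":{"type":"array","items":{"type":"array","items":{"type":"number"}}},"grip_force":{"type":"number"}},"required":["series"]}

```bash
ls; mkdir -p pics; python3 - <<'E'
from rig import *
import cv2
o=get_obs();print(o)
for n in ["top","side","wrist"]:
    c=camera(n);cv2.imwrite(f"pics/{n}0.png",c["img"][:,:,::-1])
    print(n,c["camera_matrix"].tolist(),c["D"],c["rvec"],c["tvec"])
E
```

```text
pics
{'time': 0.0, 'q': array([ 1.12050594e+00,  5.28445205e-01,  1.43390692e+00,  3.19987016e-06,
        1.18138681e+00, -1.78467577e-01]), 'joint_velocities': array([-0.00085859,  0.00083026, -0.00037313, -0.00158718,  0.00069727,
       -0.0018552 ]), 'joint_torque': array([ 9.95518967e-04, -4.40037167e+01, -1.76589149e+01,  6.33549783e-02,
        5.83472766e-02, -1.29342466e-04]), 'position': array([0.16743221, 0.6013956 , 0.22158304]), 'tool_rot': array([ 0.56347917,  0.42696518, -0.42831852, -0.56279233]), 'ft_force': array([-0.32246512,  0.52005166, -0.01484019]), 'moment': array([-0.04106382, -0.01168186,  0.00010529]), 'grip_width': 0.08700934297761044}
top [[581.1615938991429, 0.0, 325.0601648635583], [0.0, 581.1615938991429, 243.56952179191316], [0.0, 0.0, 1.0]] [0.0425289 0.        0.        0.        0.       ] [ 2.16250857 -2.21762384  0.06494618] [0.03643536 0.51779247 1.60459746]
side [[563.0917636333614, 0.0, 318.77243545672815], [0.0, 563.0917636333614, 232.10053964230178], [0.0, 0.0, 1.0]] [-0.13519624  0.          0.          0.          0.        ] [ 0.3790668  -2.87942477  0.99285429] [0.51070246 0.14772679 1.22713398]
wrist [[336.7125420866296, 0.0, 317.42324543174874], [0.0, 336.7125420866296, 236.16345876498136], [0.0, 0.0, 1.0]] [0.02075169 0.         0.         0.         0.        ] [-2.3334922  -1.77379661 -0.22254885] [-0.62359642 -0.03103339  0.39084951]
```

View pics/top0.png

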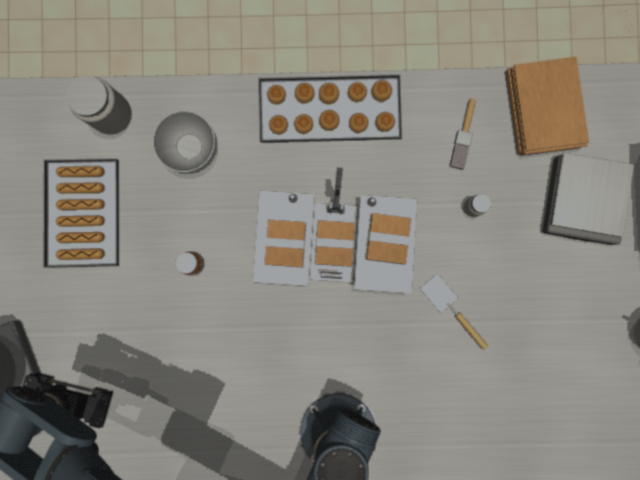

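View pics/side0.png

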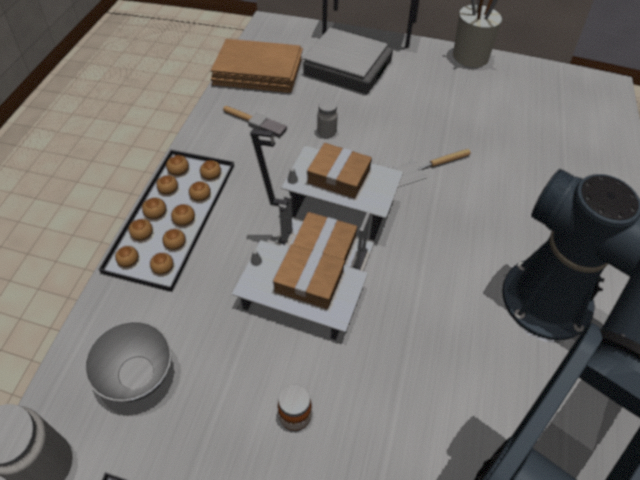

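View pics/wrist0.png

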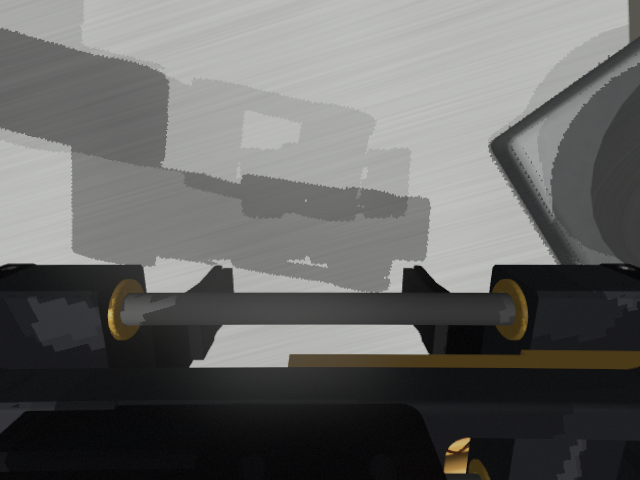

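```bash
cat > h.py <<'E'
from rig import *
import numpy as np, cv2
from scipy.spatial.transform import Rotation as R
def cloud(c):
    d=c["depth"];h,w=d.shape
    u,v=np.meshgrid(np.arange(w),np.arange(h))
    p=np.stack([u,v],-1).reshape(-1,1,2).astype(np.float32)
    n=cv2.undistortPoints(p,c["camera_matrix"],c["D"]).reshape(h,w,2)
    P=np.dstack([n[...,0]*d,n[...,1]*d,d])
    Rm=cv2.Rodrigues(c["rvec"])[0]
    W=(P-c["tvec"].ravel())@Rm
    W[d==0]=np.nan
    return W
def crop(c,name,u0,v0,u1,v1,s):
    cv2.imwrite("pics/"+name,cv2.resize(c["img"][v0:v1,u0:u1,::-1],None,fx=s,fy=s,interpolation=cv2.INTER_CUBIC))
def ray(c,u,v,z):
    n=cv2.undistortPoints(np.array([[[u,v]]],np.float64),c["camera_matrix"],c["D"]).ravel()
    Rm=cv2.Rodrigues(c["rvec"])[0]; o=-Rm.T@c["tvec"].ravel(); d=Rm.T@np.array([n[0],n[1],1])
    return o+d*(z-o[2])/d[2]
def proj(c,P):
    return cv2.projectPoints(np.atleast_2d(np.array(P,float)),c["rvec"],c["tvec"],c["camera_matrix"],c["D"])[0].reshape(-1,2)
E
python3 - <<'E'
from h import *
o=get_obs();print(R.from_quat(o["tool_rot"]).as_matrix().round(3))
c=camera("top");W=cloud(c)
crop(c,"topc.png",245,160,425,300,4.4)
for (u,v) in [(286,228),(335,230),(390,224),(270,275),(360,280),(335,275),(20,300),(336,208)]:
    print((u,v),W[v,u].round(4))
for nm,(lo,hi),(ua,ub) in [("low",(.094,.106),(255,312)),("bot",(.045,.06),(312,358)),("high",(.137,.152),(358,418))]:
    m=(W[...,2]>lo)&(W[...,2]<hi); m[:, :ua]=0;m[:,ub:]=0;m[:210]=0;m[275:]=0
    P=W[m][:,:2].astype(np.float32); print(nm,m.sum(),cv2.minAreaRect(P),np.median(W[m][:,2]))
for nm,(lo,hi),(ua,ub) in [("lowst",(.05,.06),(245,314)),("highst",(.094,.106),(352,425)),]:
    m=(W[...,2]>lo)&(W[...,2]<hi); m[:, :ua]=0;m[:,ub:]=0;m[:185]=0;m[300:]=0
    P=W[m][:,:2].astype(np.float32); print(nm,m.sum(),cv2.minAreaRect(P),np.median(W[m][:,2]))
c=camera("side")
crop(c,"sidec.png",225,110,425,350,2.5)
E
```

```text
[[ 0.268 -0.001 -0.963]
 [ 0.963 -0.002  0.268]
 [-0.002 -1.     0.   ]]
(286, 228) [0.5578 0.126  0.0947]
(335, 230) [ 0.5526 -0.0046  0.0538]
(390, 224) [ 0.5568 -0.1446  0.1451]
(270, 275) [0.4346 0.1748 0.0541]
(360, 280) [ 0.4151 -0.0658  0.1053]
(335, 275) [0.4296 0.     0.1491]
(20, 300) [ 0.3842  0.8735 -0.0035]
(336, 208) [ 0.6174 -0.0097  0.0158]
low 1543 ((0.5181413292884827, 0.12879502773284912), (0.10122911632061005, 0.12002329528331757), 84.90514373779297) 0.10086084961310052
bot 1552 ((0.5319966673851013, 0.003231845796108246), (0.11672043055295944, 0.14789114892482758), 86.22351837158203) 0.053939614465028554
high 1749 ((0.5205432176589966, -0.14173391461372375), (0.10129993408918381, 0.12006355822086334), 81.49908447265625) 0.14590857704184762
lowst 2619 ((0.5358721017837524, 0.13665516674518585), (0.15194237232208252, 0.2503829002380371), 84.61737823486328) 0.05566403263686566
highst 3077 ((0.5102424025535583, -0.13697361946105957), (0.15010541677474976, 0.25027862191200256), 84.77713775634766) 0.10084203417711016
```

View pics/topc.png

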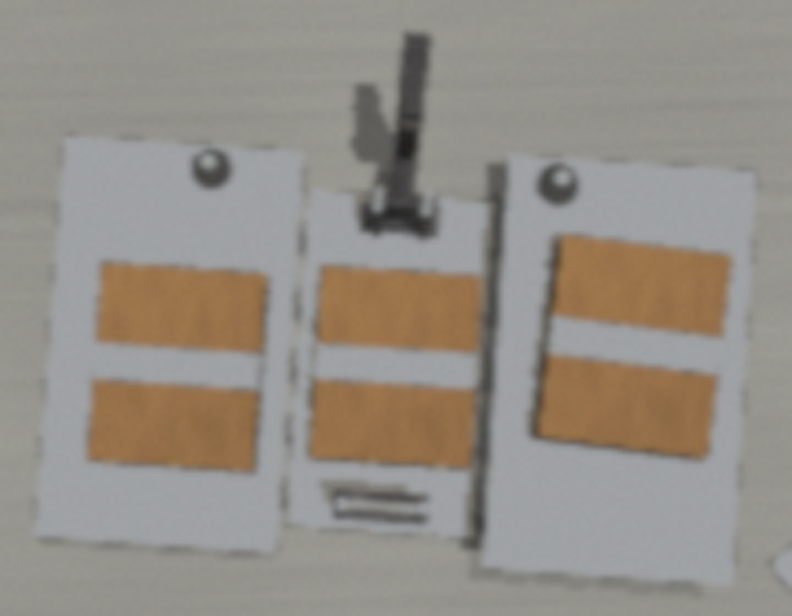

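View pics/sidec.png

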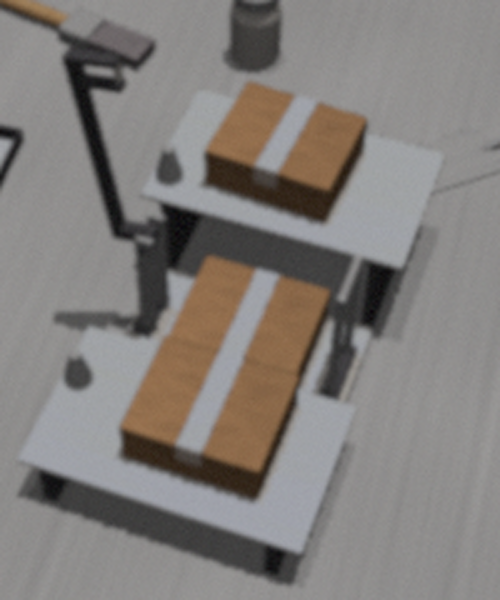

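```bash
cat >> h.py <<'E'
CC=np.array([0.5231,-0.0002]);YAW=np.deg2rad(-5.3)
ex=np.array([np.cos(YAW),np.sin(YAW)]);ey=np.array([-np.sin(YAW),np.cos(YAW)])
def tocar(W):
    d=W[...,:2]-CC
    return np.stack([d@ex,d@ey,W[...,2]],-1)
def rect(K,lo,hi,xr,yr):
    m=(K[...,2]>lo)&(K[...,2]<hi)&(K[...,0]>xr[0])&(K[...,0]<xr[1])&(K[...,1]>yr[0])&(K[...,1]<yr[1])
    P=K[m].astype(np.float32)
    (c,s,a)=cv2.minAreaRect(np.ascontiguousarray(P[:,:2])*1000)
    if s[0]<s[1]: a-=90
    a=(a+90)%180-90
    return m.sum(),np.round(c,1),np.round(s,1),round(a,2),round(float(np.median(P[:,2])),4)
def tcp():
    o=get_obs();p=o["position"];Rm=R.from_quat(o["tool_rot"]).as_matrix()
    k=tocar(p[None])[0]*1000
    print("t",round(o["time"],2),"TCP car mm",k.round(1),"yaw rel deg",round(np.rad2deg(np.arctan2(Rm[1,0],Rm[0,0])-YAW),2),"F",o["ft_force"].round(1),"w",round(o["grip_width"],3),"q",o["q"].round(2))
E
python3 - <<'E'
from h import *
o=get_obs()
for n in ["top","side"]:
    c=camera(n);K=tocar(cloud(c))
    print(n)
    print("lowst",rect(K,.048,.062,(-.15,.15),(.055,.23)))
    print("hist",rect(K,.094,.107,(-.15,.15),(-.23,-.055)))
    print("bot",rect(K,.045,.062,(-.075,.075),(-.06,.058)))
    print("low",rect(K,.094,.107,(-.1,.1),(.06,.2)))
    print("high",rect(K,.138,.152,(-.1,.1),(-.23,-.06)))
    for nm,yr in (("nozA",(.055,.2)),("nozB",(-.2,-.055))):
        b=.055 if nm=="nozA" else .1
        m=(K[...,2]>b+.008)&(K[...,2]<b+.04)&(K[...,0]>.08)&(K[...,0]<.14)&(K[...,1]>yr[0])&(K[...,1]<yr[1])
        print(nm,m.sum(),K[m].min(0),K[m].max(0))
    m=(K[...,2]>.18)&(K[...,2]<.4)&(K[...,0]>.05)&(K[...,0]<.2)&(abs(K[...,1])<.05)
    P=K[m];print("arm",m.sum(),P.min(0),P.max(0)); print(np.polyfit(P[:,2],P[:,0],1))
    m=(K[...,2]>.12)&(K[...,2]<.17)&(K[...,0]>-.12)&(K[...,0]<-.07)&(abs(K[...,1])<.05)
    P=K[m];print("staple",m.sum(),P.min(0),P.max(0))
c=camera("wrist");Rm=cv2.Rodrigues(c["rvec"])[0];C=-Rm.T@c["tvec"].ravel()
T=R.from_quat(o["tool_rot"]).as_matrix()
print("cam in tool",T.T@(C-o["position"]),"axes",(T.T@Rm.T).round(2))
E
```

```text
top
lowst (np.int64(3038), array([  0. , 137.5]), array([152.4, 250.2]), -0.12, 0.0559)
hist (np.int64(3216), array([-1.000e-01, -1.373e+02]), array([250.5, 150.1]), 0.0, 0.1009)
bot (np.int64(1588), array([-4.8, -3.9]), array([120.7, 100.1]), 0.35, 0.0541)
low (np.int64(1596), array([-16.8, 127.9]), array([101.3, 119.6]), -0.12, 0.101)
high (np.int64(1762), array([  10.8, -140.9]), array([101.3, 120.3]), -3.34, 0.1461)
nozA 80 [0.08099072 0.06568836 0.06302429] [0.12144339 0.19862053 0.09483223]
nozB 72 [ 0.08225124 -0.19956925  0.10800646] [ 0.12005993 -0.0659141   0.13980704]
arm 131 [ 0.10398893 -0.00739364  0.18196971] [0.15039985 0.00655454 0.32878118]
[-0.01273665  0.13081309]
staple 64 [-0.09633073 -0.02639212  0.13768987] [-0.08849336  0.02504854  0.15406715]
side
lowst (np.int64(4312), array([ -1.5, 137.8]), array([151.9, 251.3]), -0.04, 0.0557)
hist (np.int64(3079), array([  -1.3, -135.6]), array([155.6, 252.9]), -0.27, 0.1)
bot (np.int64(1886), array([-7.3, -2.9]), array([121.8, 103.7]), 0.89, 0.053)
low (np.int64(2467), array([-19. , 129.7]), array([103.8, 121.3]), -0.61, 0.1)
high (np.int64(1778), array([   9.4, -138.8]), array([108.7, 122.7]), -3.74, 0.1449)
nozA 106 [0.09590231 0.11461047 0.06329631] [0.11721327 0.13237687 0.09360655]
nozB 96 [ 0.09471891 -0.09741707  0.10826898] [ 0.11401382 -0.0790695   0.13925554]
arm 606 [ 0.10235154 -0.00809328  0.18019759] [0.15007548 0.01146246 0.32477956]
[-0.01840681  0.13310333]
staple 114 [-0.09827983 -0.02759043  0.12003999] [-0.0901119   0.02960756  0.14904127]
cam in tool [-0.00019967 -0.16343596  0.0678587 ] axes [[ 1.    0.    0.  ]
 [-0.   -0.25  0.97]
 [ 0.   -0.97 -0.25]]
```

```bash
cat >> h.py <<'E'
def go(x,y,z,yaw=0):
    "carrier mm, deg -> tool shift mm & rotvec"
    o=get_obs();T=R.from_quat(o["tool_rot"]).as_matrix()
    w=np.array([*(CC+ex*x/1000+ey*y/1000),z/1000])
    s=T.T@(w-o["position"])*1000
    a=YAW+np.deg2rad(yaw)
    G=np.array([[np.cos(a),0,-np.sin(a)],[np.sin(a),0,np.cos(a)],[0,-1,0]])
    print("shift",s.round(1),"rot",R.from_matrix(T.T@G).as_rotvec().round(3))
E
python3 - <<'E'
from h import *
tcp();go(-105,128,200,90)
E
```

```text
t 0.4 TCP car mm [-409.5  566.8  222.4] yaw rel deg 79.73 F [-0.4 -0.7 -0.3] w 0.087 q [ 1.12  0.53  1.43 -0.    1.18 -0.18]
shift [-377.4   22.5 -377.9] rot [-0.    -0.179 -0.   ]
```

Emit:
jog_arm(series=[[-90, 5, -90, 0, -0.04, 0, 0], [-130, 8, -130, 0, -0.06, 0, 0], [-170, 10, -170, 0, -0.08, 0, 0], [-210, 12, -210, 0, -0.1, 0, 0], [-250, 14, -250, 0, -0.12, 0, 0], [-290, 16, -290, 0, -0.14, 0, 0], [-330, 18, -330, 0, -0.16, 0, 0], [-360, 20, -360, 0, -0.179, 0, 0], [-377, 22, -378, 0, -0.179, 0, 0], [-377, 22, -378, 0, -0.179, 0, 0], [-377, 22, -378, 0, -0.179, 0, 0]])

```text
time: 1.78
position: [0.43, 0.1378, 0.2005]
tool_rot: [-0.522, -0.476, 0.476, 0.523]
ft_force: [0.4, -0.1, -0.1]
grip_width: 0.0434
```

```bash
python3 - <<'E'
from h import *
tcp();go(-105,128,83,90)
c=camera("wrist");cv2.imwrite("pics/w1.png",c["img"][:,:,::-1])
E
```

```text
t 1.77 TCP car mm [-105.4  128.8  200.5] yaw rel deg 89.96 F [ 0.4 -0.1 -0.1] w 0.043 q [ 0.06  0.33  1.88  0.    0.94 -1.42]
shift [ -0.8 117.5  -0.5] rot [-0.001 -0.001  0.   ]
```

View pics/w1.png

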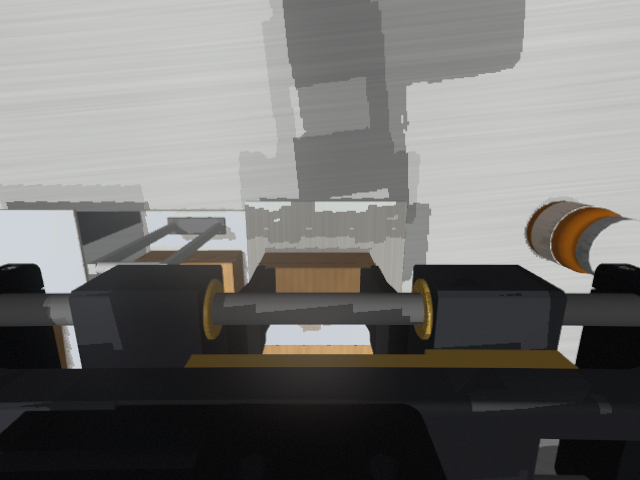

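Emit:
jog_arm(series=[[-1, 40, 0, 0, 0, 0, 0], [-1, 80, 0, 0, 0, 0, 0], [-1, 112, 0, 0, 0, 0, 0], [-1, 117, 0, 0, 0, 0, 0], [-1, 117, -5, 0, 0, 0, 0], [-1, 117, -10, 0, 0, 0, 0], [-1, 117, -14, 0, 0, 0, 0], [-1, 117, -18, 0, 0, 0, 0], [-1, 117, -22, 0, 0, 0, 0], [-1, 117, -25, 0, 0, 0, 0], [-1, 117, -27, 0, 0, 0, 0], [-1, 117, -27, 0, 0, 0, 0], [-1, 117, -27, 0, 0, 0, 0]])

```text
time: 3.45
position: [0.4579, 0.1338, 0.0835]
tool_rot: [0.523, 0.476, -0.476, -0.522]
ft_force: [-2.0, 0.8, 0.8]
grip_width: 0.0434
```

```bash
python3 - <<'E'
from h import *
tcp()
for n in ["top","side"]:
    c=camera(n);K=tocar(cloud(c))
    print("low",rect(K,.094,.107,(-.08,.1),(.06,.2)))
    crop(c,n+"2.png",*( (245,160,425,300,4.4) if n=="top" else (225,110,425,350,2.5)))
E
```

```text
t 3.45 TCP car mm [-77.3 127.4  83.5] yaw rel deg 89.98 F [-2.   0.8  0.8] w 0.043 q [ 0.05  0.57  1.92 -0.    0.65 -1.43]
low (np.int64(1005), array([ 11.8, 127.8]), array([101. ,  87.9]), 89.05, 0.1013)
low (np.int64(1568), array([-11.7, 130.3]), array([103.2, 133.6]), -0.46, 0.1001)
```

View pics/side2.png

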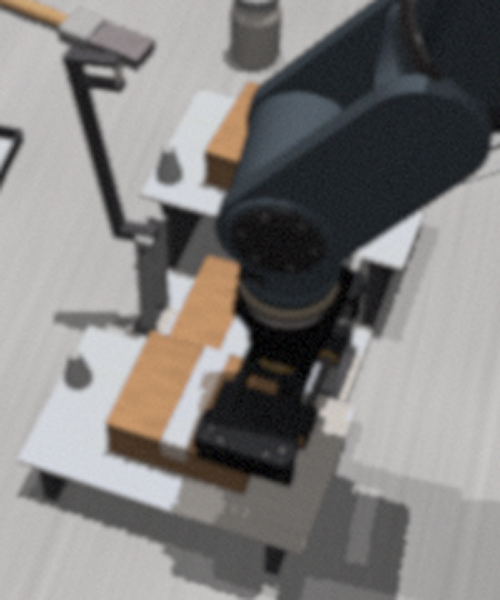

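Emit:
jog_arm(series=[[0, 0, 10, 0, 0, 0, 0], [0, 0, 22, 0, 0, 0, 0], [0, -40, 22, 0, 0, 0, -0.5], [0, -90, 22, 0, 0, 0, -0.5], [20, -115, 0, 0, 0.18, 0, -0.5], [40, -115, -20, 0, 0.36, 0, -0.5], [60, -115, -40, 0, 0.54, 0, -0.5], [85, -115, -60, 0, 0.72, 0, -0.5], [85, -115, -72, 0, 0.9, 0, -0.5], [85, -115, -72, 0, 1.08, 0, -0.5], [85, -115, -72, 0, 1.26, 0, -0.5], [85, -115, -72, 0, 1.44, 0, -0.5], [85, -115, -72, 0, 1.571, 0, -0.5], [85, -115, -72, 0, 1.571, 0, -0.5], [85, -115, -72, 0, 1.571, 0, -0.5]])

```text
time: 5.42
position: [0.5365, 0.2119, 0.1984]
tool_rot: [0.706, -0.032, 0.032, -0.706]
ft_force: [-0.2, 0.1, 1.2]
grip_width: 0.0655
```

```bash
python3 - <<'E'
from h import *
tcp();go(-5,212,83,0)
for n in ["top","side"]:
    c=camera(n);K=tocar(cloud(c))
    print("low",rect(K,.094,.107,(-.1,.1),(.06,.195)))
    crop(c,n+"3.png",*( (245,160,425,300,4.4) if n=="top" else (225,110,425,350,2.5)))
E
```

```text
t 5.42 TCP car mm [ -6.2 212.4 198.4] yaw rel deg 0.09 F [-0.2  0.1  1.2] w 0.065 q [ 0.18  0.49  1.58 -0.    1.07  0.27]
shift [  1.3 115.4  -0.4] rot [ 0.     0.002 -0.   ]
low (np.int64(1607), array([ -4. , 127.9]), array([100.7, 119.7]), -0.31, 0.101)
low (np.int64(1223), array([ -6. , 130.8]), array([101.6, 120.6]), -0.03, 0.0999)
```

View pics/top3.png

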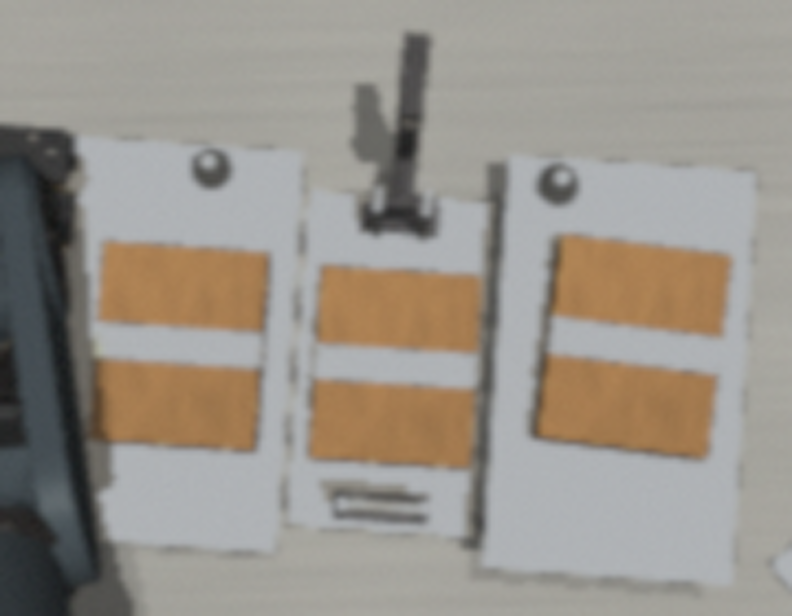

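View pics/side3.png

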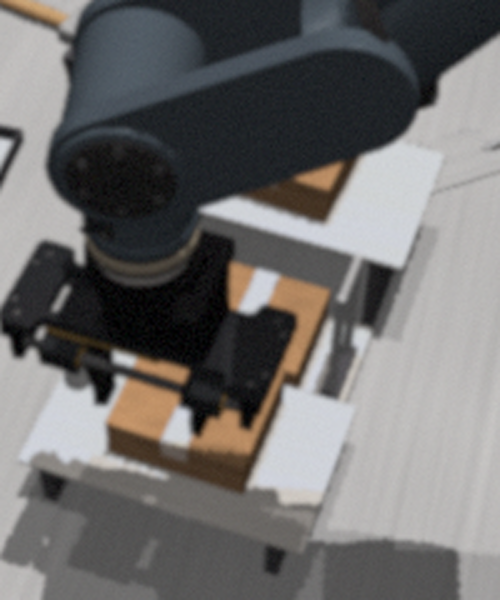

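Emit:
jog_arm(series=[[1, 40, 0, 0, 0.002, 0, -0.5], [1, 80, 0, 0, 0.002, 0, -0.5], [1, 110, 0, 0, 0.002, 0, -0.5], [1, 115, 0, 0, 0.002, 0, -0.5], [1, 115, -10, 0, 0.002, 0, -0.5], [1, 115, -18, 0, 0.002, 0, -0.5], [1, 115, -26, 0, 0.002, 0, -0.5], [1, 115, -34, 0, 0.002, 0, -0.5], [1, 115, -43, 0, 0.002, 0, -0.5], [1, 115, -52, 0, 0.002, 0, -0.5], [1, 115, -61, 0, 0.002, 0, -0.5], [1, 115, -70, 0, 0.002, 0, -0.5], [1, 115, -79, 0, 0.002, 0, -0.5], [1, 115, -88, 0, 0.002, 0, -0.5], [1, 115, -97, 0, 0.002, 0, -0.5], [1, 115, -105, 0, 0.002, 0, -0.5], [1, 115, -110, 0, 0.002, 0, -0.5], [1, 115, -110, 0, 0.002, 0, -0.5]])

```text
time: 7.78
position: [0.5275, 0.1015, 0.0833]
tool_rot: [0.707, -0.034, 0.033, -0.706]
ft_force: [-1.1, 0.4, 0.6]
grip_width: 0.0654
```

```bash
python3 - <<'E'
from h import *
tcp();go(-5,62,83,0)
for n in ["top","side"]:
    c=camera(n);K=tocar(cloud(c))
    print("low",rect(K,.088,.107,(-.075,.08),(-.06,.105)))
    crop(c,n+"4.png",*( (245,160,425,300,4.4) if n=="top" else (225,110,425,350,2.5)))
E
```

```text
t 7.78 TCP car mm [ -5.  101.7  83.3] yaw rel deg -0.16 F [-1.1  0.4  0.6] w 0.065 q [-0.02  0.62  1.77 -0.    0.75  0.08]
shift [  0.1   0.3 -39.7] rot [ 0.001 -0.003 -0.001]
low (np.int64(977), array([ 7.3, 18.6]), array([ 63., 147.]), -2.5, 0.0997)
low (np.int64(265), array([-8.5, 22.2]), array([164.9, 119.8]), 89.8, 0.0983)
```

View pics/top4.png

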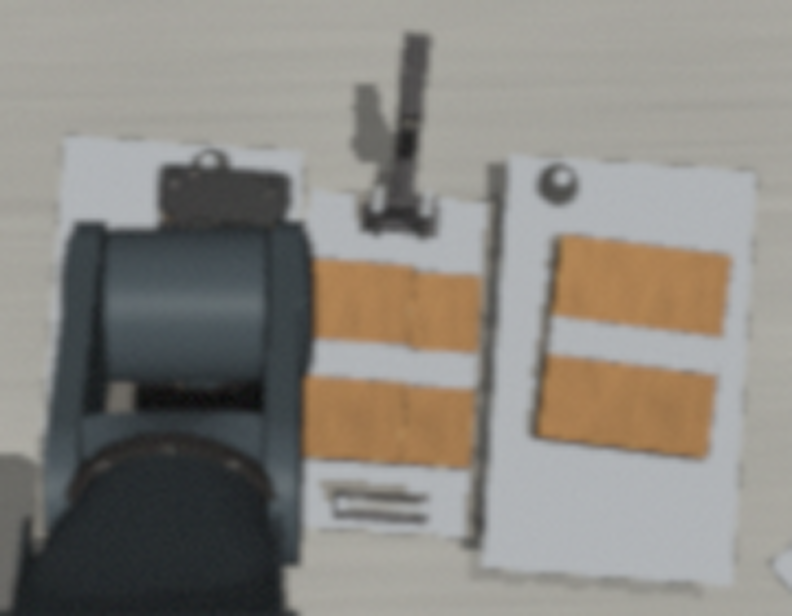

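View pics/side4.png

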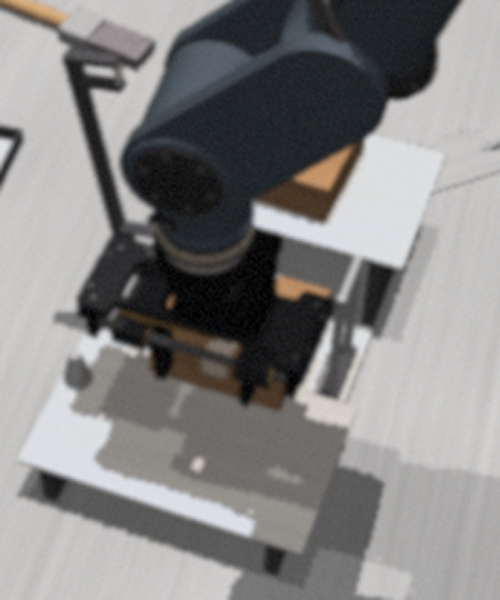

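Emit:
jog_arm(series=[[0, -3, -6, 0, -0.003, 0, -0.5], [0, -3, -13, 0, -0.003, 0, -0.5], [0, -3, -20, 0, -0.003, 0, -0.5], [0, -3, -26, 0, -0.003, 0, -0.5], [0, -3, -31, 0, -0.003, 0, -0.5], [0, -3, -35, 0, -0.003, 0, -0.5], [0, -3, -38, 0, -0.003, 0, -0.5], [0, -3, -38, 0, -0.003, 0, -0.5], [0, -3, -38, 0, -0.003, 0, -0.5]])

```text
time: 9.0
position: [0.5243, 0.0643, 0.0867]
tool_rot: [0.706, -0.032, 0.033, -0.706]
ft_force: [0.1, 0.4, 0.3]
grip_width: 0.0654
```

```bash
cat >> h.py <<'E'
def low(tag):
    tcp()
    for n in ["top","side"]:
        c=camera(n);K=tocar(cloud(c))
        crop(c,n+tag+".png",*( (285,190,385,290,6) if n=="top" else (225,160,425,350,3)))
        m=(abs(K[...,0]+.005)<.055)
        for z in (.054,.099,.144):
            mm=m&(abs(K[...,2]-z)<.005)&(abs(K[...,1])<.1)
            if mm.sum()>30: print(n,z,mm.sum(),"y",(np.percentile(K[mm][:,1],[1,99])*1000).round(1),"x",(np.percentile(K[mm][:,0],[1,99])*1000).round(1))
E
python3 - <<'E'
from h import *
low("5")
E
```

```text
t 9.0 TCP car mm [-4.8 64.3 86.7] yaw rel deg 0.04 F [0.1 0.4 0.3] w 0.065 q [-0.09  0.61  1.79 -0.    0.74  0.  ]
top 0.054 66 y [-53.7 -48.9] x [-58.   49.5]
top 0.099 1043 y [-93.8  18.9] x [-59.  49.]
top 0.144 114 y [-100.   -88.6] x [-46.3  46.9]
side 0.054 754 y [52.1 99.4] x [-59.2  48.8]
side 0.099 456 y [-97.6  77.1] x [-59.2  37.1]
side 0.144 160 y [-99.9  73. ] x [-48.2  33.8]
```

View pics/top5.png

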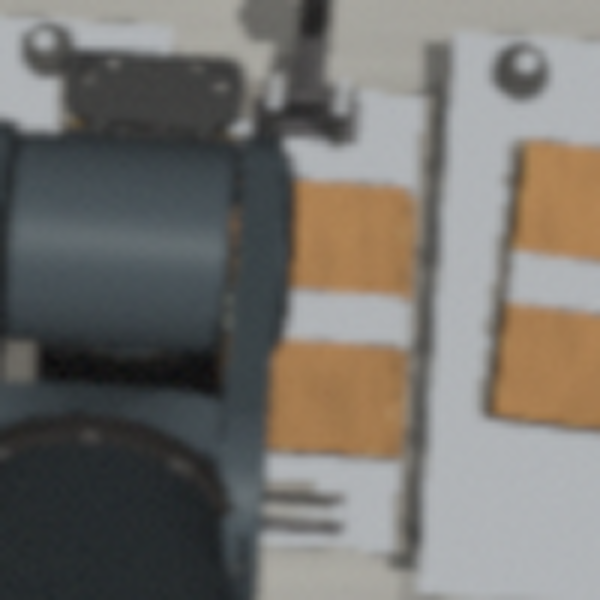

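View pics/side5.png

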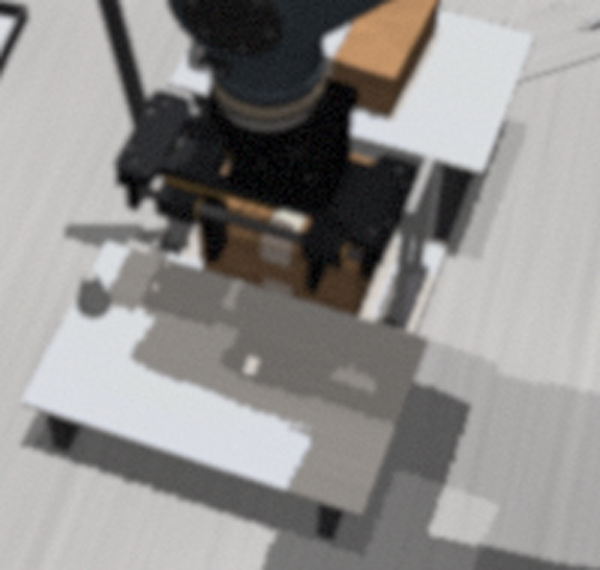

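Emit:
jog_arm(series=[[0, 0, -2, 0, 0, 0, -0.5], [0, 0, -4.5, 0, 0, 0, -0.5], [0, 0, -4.5, 0, 0, 0, -0.5]])

```text
time: 9.48
position: [0.5238, 0.0599, 0.0866]
tool_rot: [-0.706, 0.033, -0.033, 0.706]
ft_force: [-0.3, 1.8, 1.2]
grip_width: 0.0649
```

```bash
python3 - <<'E'
from h import *
tcp()
c=camera("top");K=tocar(cloud(c))
for z in (.099,):
  m=(abs(K[...,2]-z)<.006)&(K[...,1]<.02)&(K[...,1]>-.058)&(abs(K[...,0])<.07)
  P=K[m]*1000
  for a in range(-60,56,10):
    s=P[(P[:,0]>a)&(P[:,0]<a+10)]
    if len(s):print(a,s[:,1].min().round(1),end="; ")
  print(P.min(0),P.max(0), rect(K,.093,.105,(-.075,.075),(-.058,.02)))
E
```

```text
t 9.47 TCP car mm [-4.8 59.9 86.6] yaw rel deg 0.02 F [-0.3  1.8  1.2] w 0.065 q [-0.1   0.61  1.79  0.    0.74 -0.01]
-60 -49.1; -50 -51.0; -40 -50.5; -30 -49.8; -20 -51.5; -10 -51.4; 0 -50.7; 10 -50.0; 20 -49.2; 30 -50.8; 40 -50.8; 50 -50.2; [-65.64372966 -51.50866131  93.06749791] [ 54.2149577    1.73557394 104.9520157 ] (np.int64(794), array([ -5.8, -25.9]), array([ 52.6, 120. ]), -1.78, 0.099)
```

Emit:
jog_arm(series=[[0, 0, 10, 0, 0, 0, -0.5], [0, -10, 40, 0, 0, 0, -0.5], [0, -30, 80, 0, 0, 0, -0.5], [0, -50, 120, 0, 0, 0, -0.5], [0, -70, 150, 0, 0, 0, -0.5], [0, -70, 150, 0, 0, 0, -0.5]])

```text
time: 10.28
position: [0.5386, 0.2118, 0.1581]
tool_rot: [-0.706, 0.03, -0.033, 0.707]
ft_force: [-0.6, 0.2, -0.3]
grip_width: 0.0653
```

```bash
cat >> h.py <<'E'
from scipy.optimize import least_squares
def edges(K,z,xr,yr,tol=.006):
    "fraction-based rectangle from depth band: area moments"
    return rect(K,z-tol,z+tol,xr,yr)
E
python3 - <<'E'
from h import *
tcp()
for n in ("top","side"):
    c=camera(n);K=tocar(cloud(c))
    print(rect(K,.092,.106,(-.075,.075),(-.058,.07)))
    crop(c,n+"6.png",*( (285,190,385,290,6) if n=="top" else (225,160,425,350,3)))
E
```

```text
t 10.28 TCP car mm [ -4.1 212.5 158.1] yaw rel deg 0.25 F [-0.6  0.2 -0.3] w 0.065 q [ 0.18  0.55  1.62 -0.    0.97  0.27]
(np.int64(1646), array([-5.5, -1.1]), array([120.4, 101.1]), 0.33, 0.0991)
(np.int64(1468), array([-11.3,   0.7]), array([103.5, 113.8]), -0.56, 0.0979)
```

View pics/top6.png

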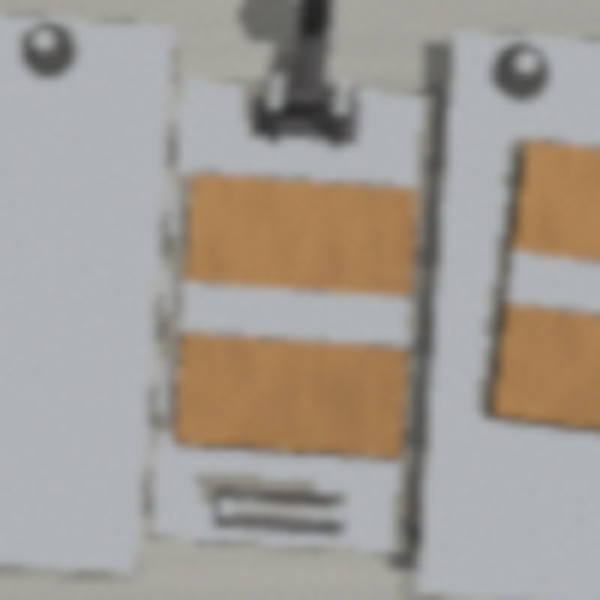

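View pics/side6.png

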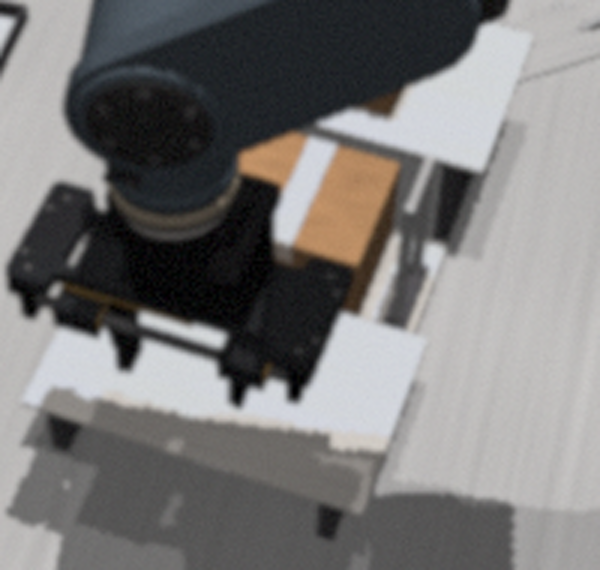

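```bash
python3 - <<'E'
from h import *
c=camera("wrist");K=tocar(cloud(c))*1000
cv2.imwrite("pics/w6.png",c["img"][:,:,::-1])
for n in ("wrist","side"):
    if n=="side": c=camera("side");K=tocar(cloud(c))*1000
    for a,b in ((-70,-61),(-60,-30),(-30,0),(0,30),(30,55)):
      for z0 in range(10,100,8):
        m=(K[...,2]>z0)&(K[...,2]<z0+8)&(K[...,0]>a)&(K[...,0]<b)&(K[...,1]>35)&(K[...,1]<58)
        if m.sum()>3: print(n,a,z0,m.sum(),np.median(K[m][:,1]).round(1),end=" | ")
      print()
E
```

```text
side -70 26 5 44.4 | side -70 34 6 46.1 | side -70 42 9 47.1 | side -70 50 6 46.6 | side -70 58 7 50.3 | side -70 66 6 46.0 | side -70 74 5 46.2 | side -70 82 6 44.6 | side -70 90 15 45.9 | side -70 98 10 42.8 | 
side -60 90 55 44.6 | side -60 98 42 44.0 | 
side -30 74 19 49.5 | side -30 82 18 50.3 | side -30 90 54 48.0 | side -30 98 39 43.8 |
```

View pics/w6.png

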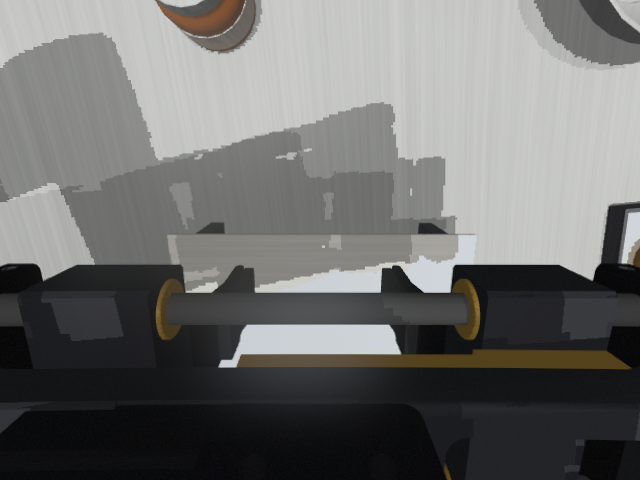

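```bash
python3 - <<'E'
from h import *
for i in range(2):
    c=camera("top");K=tocar(cloud(c))*1000
    for z0,z1 in ((10,45),(45,62),(62,92),(92,106)):
        m=(K[...,2]>z0)&(K[...,2]<z1)&(K[...,0]>-60)&(K[...,0]<50)&(K[...,1]>-62)&(K[...,1]<-40)
        P=K[m]
        if len(P):print(z0,len(P),np.percentile(P[:,1],[0,2,10,50]).round(1))
img=cv2.resize(c["img"][190:290,285:385,::-1],None,fx=6,fy=6,interpolation=cv2.INTER_CUBIC)
def box(x,y,z,yaw,col):
    a=np.deg2rad(yaw);r=np.array([[np.cos(a),-np.sin(a)],[np.sin(a),np.cos(a)]])
    p=(np.array([[-60,-50],[60,-50],[60,50],[-60,50]])@r.T+[x,y])/1000
    w=np.c_[CC+p[:,:1]*ex+p[:,1:]*ey,np.full(4,z/1000)]
    q=proj(c,w); q=((q-[285,190]+.5)*6).astype(int); cv2.polylines(img,[q],True,col,1)
box(-5.5,-1.1,98,.3,(0,0,255));box(-4.8,-3.9,53,.3,(255,0,0))
cv2.imwrite("pics/ov6.png",img)
E
```

```text
10 29 [-60.2 -60.2 -59.6 -57.6]
45 10 [-54.1 -54.  -53.9 -53.5]
62 4 [-50.1 -49.9 -49.1 -45.4]
92 170 [-51.7 -51.  -50.2 -45.5]
10 31 [-60.2 -59.8 -59.3 -57.6]
45 11 [-53.9 -53.9 -53.8 -53.4]
62 3 [-51.3 -51.3 -51.2 -51.1]
92 167 [-51.6 -51.  -50.1 -45.5]
```

View pics/ov6.png

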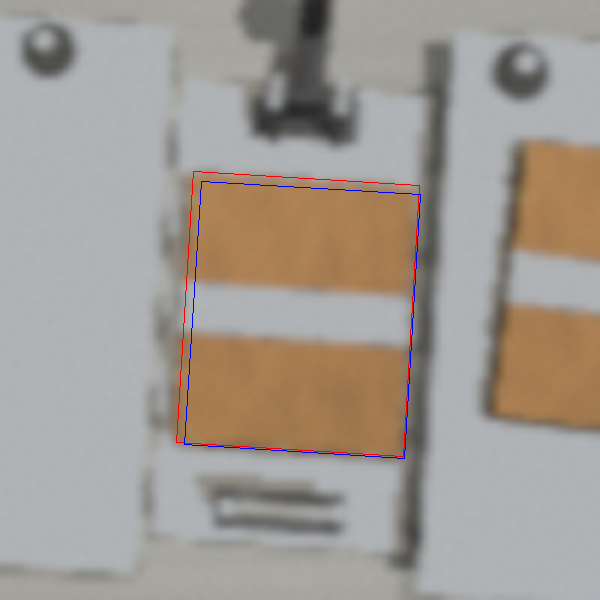

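```bash
python3 - <<'E'
from h import *
tcp();go(-5,70,87,0);go(-5,57,87,0)
E
```

```text
t 10.57 TCP car mm [ -5.5 208.7 155.6] yaw rel deg -0.05 F [-0.4  0.2 -0.2] w 0.065 q [ 0.18  0.55  1.62 -0.    0.97  0.27]
shift [   0.7   68.7 -138.7] rot [ 0.001 -0.001 -0.002]
shift [   0.8   68.8 -151.7] rot [ 0.001 -0.001 -0.002]
```

Emit:
jog_arm(series=[[0.5, 20, -30, 0, 0, 0, -0.5], [0.5, 40, -60, 0, 0, 0, -0.5], [0.5, 60, -90, 0, 0, 0, -0.5], [0.5, 69, -120, 0, 0, 0, -0.5], [0.5, 69, -135, 0, 0, 0, -0.5], [0.5, 69, -142, 0, 0, 0, -0.5], [0.5, 69, -147, 0, 0, 0, -0.5], [0.5, 69, -150, 0, 0, 0, -0.5], [0.5, 69, -152, 0, 0, 0, -0.5], [0.5, 69, -152, 0, 0, 0, -0.5], [0.5, 69, -152, 0, 0, 0, -0.5]])

```text
time: 11.95
position: [0.5244, 0.0586, 0.0878]
tool_rot: [-0.706, 0.032, -0.033, 0.707]
ft_force: [1.0, 4.2, 2.9]
grip_width: 0.0651
```

```bash
python3 - <<'E'
from h import *
tcp()
E
```

```text
t 11.95 TCP car mm [-4.2 58.6 87.8] yaw rel deg 0.04 F [1.  4.2 2.9] w 0.065 q [-0.1   0.6   1.79  0.    0.75 -0.01]
```

Emit:
jog_arm(series=[[0, 0, -1, 0, 0, 0, -0.5], [0, 0, -2, 0, 0, 0, -0.5], [0, 0, -2, 0, 0, 0, -0.5]])

```text
time: 12.32
position: [0.524, 0.0558, 0.0876]
tool_rot: [0.706, -0.032, 0.033, -0.706]
ft_force: [0.1, 2.9, 2.7]
grip_width: 0.0654
```

```bash
python3 - <<'E'
from h import *
tcp()
c=camera("top");K=tocar(cloud(c))*1000
for z0,z1 in ((10,45),(45,62),(62,92),(92,106)):
        m=(K[...,2]>z0)&(K[...,2]<z1)&(K[...,0]>-60)&(K[...,0]<50)&(K[...,1]>-62)&(K[...,1]<-40)
        P=K[m]
        if len(P):print(z0,len(P),np.percentile(P[:,1],[0,2,10,50]).round(1))
E
```

```text
t 12.32 TCP car mm [-4.3 55.9 87.6] yaw rel deg 0.03 F [0.1 2.9 2.7] w 0.065 q [-0.11  0.6   1.79  0.    0.74 -0.01]
10 10 [-61.1 -61.  -60.3 -59.5]
62 8 [-52.9 -52.3 -50.1 -46.2]
92 216 [-55.1 -54.5 -53.5 -47.6]
```

Emit:
jog_arm(series=[[0, 0, 15, 0, 0, 0, -0.5], [0, -60, 25, 0, 0, 0, -0.5], [0, -120, 25, 0, 0, 0, -0.5], [-30, -170, 25, 0, 0, 0, -0.5], [-50, -215, 0, 0, -0.1, 0, -0.5], [-50, -215, -50, 0, -0.28, 0, 0], [-50, -215, -100, 0, -0.46, 0, 0], [-50, -215, -150, 0, -0.64, 0, 0], [-50, -215, -198, 0, -0.82, 0, 0], [-10, -215, -198, 0, -1.0, 0, 0], [30, -215, -198, 0, -1.18, 0, 0], [70, -215, -198, 0, -1.36, 0, 0], [98, -215, -198, 0, -1.5, 0, 0], [98, -215, -198, 0, -1.571, 0, 0], [98, -215, -198, 0, -1.571, 0, 0], [98, -215, -198, 0, -1.571, 0, 0]])

```text
time: 14.38
position: [0.6028, -0.1499, 0.3022]
tool_rot: [-0.522, -0.476, 0.477, 0.523]
ft_force: [0.7, 0.1, 0.7]
grip_width: 0.0433
```

```bash
python3 - <<'E'
from h import *
tcp();go(95,-141,125,90)
for n in ("top","side"):
    c=camera(n);K=tocar(cloud(c))
    print(rect(K,.092,.106,(-.075,.075),(-.061,.06)))
    print("low st pts",rect(K,.138,.152,(-.1,.1),(-.23,-.07)))
    crop(c,n+"7.png",*( (265,160,425,300,4.4) if n=="top" else (225,160,425,350,3)))
    K*=1000
    for z0,z1 in ((10,45),(45,62),(62,92),(92,106)):
        m=(K[...,2]>z0)&(K[...,2]<z1)&(K[...,0]>-60)&(K[...,0]<50)&(K[...,1]>-62)&(K[...,1]<-40)
        P=K[m]
        if len(P):print(z0,len(P),np.percentile(P[:,1],[0,2,10,50]).round(1))
        m=(K[...,2]>z0)&(K[...,2]<z1)&(K[...,0]>-60)&(K[...,0]<50)&(K[...,1]>38)&(K[...,1]<58)
        P=K[m]
        if len(P):print("    +y",z0,len(P),np.percentile(P[:,1],[50,90,98,100]).round(1))
E
```

```text
t 14.38 TCP car mm [  93.2 -141.7  302.2] yaw rel deg 89.99 F [0.7 0.1 0.7] w 0.043 q [-0.42  0.45  1.34 -0.    1.35 -1.9 ]
shift [  0.7 177.2  -2. ] rot [-0.001 -0.    -0.   ]
(np.int64(1638), array([-5.6, -5.2]), array([119.9, 100.1]), 0.26, 0.0991)
low st pts (np.int64(286), array([  61.5, -155.3]), array([84.5, 32.7]), 72.43, 0.1457)
10 6 [-60.6 -60.5 -60.1 -59.5]
    +y 10 60 [52.7 56.8 57.4 57.6]
    +y 45 4 [46.2 46.4 46.5 46.5]
62 4 [-51.4 -51.2 -50.1 -46.5]
    +y 62 7 [44.4 45.2 45.2 45.2]
92 220 [-55.2 -54.5 -53.5 -47.6]
    +y 92 104 [41.5 44.2 44.7 44.9]
(np.int64(2060), array([ 0.6, -5.7]), array([143.5, 110.2]), 0.12, 0.098)
low st pts (np.int64(1786), array([   8.6, -140.3]), array([109.8, 121.5]), -3.0, 0.145)
    +y 10 162 [47.4 49.1 49.7 50.4]
    +y 45 250 [46.6 48.7 49.5 50.4]
    +y 62 397 [46.2 47.7 48.8 50.3]
92 266 [-62.  -61.6 -60.6 -47.4]
    +y 92 233 [44.2 47.5 48.3 49.4]
```

View pics/side7.png

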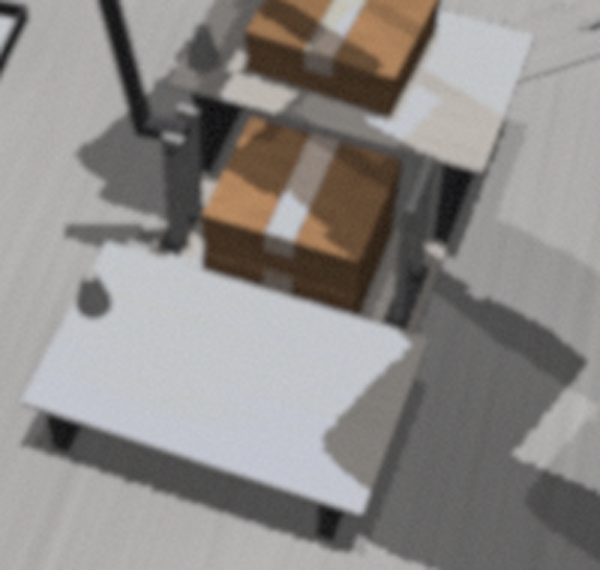

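View pics/top7.png

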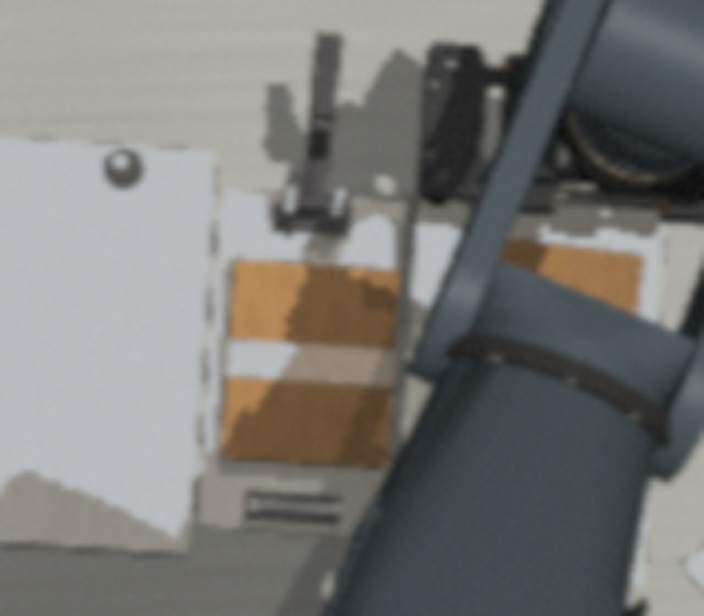

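Emit:
jog_arm(series=[[-3, 50, -2, 0, 0, 0, 0], [-3, 100, -2, 0, 0, 0, 0], [-3, 145, -2, 0, 0, 0, 0], [-3, 177, -2, 0, 0, 0, 0], [-3, 177, 2, 0, 0, 0, 0], [-3, 177, 7, 0, 0, 0, 0], [-3, 177, 12, 0, 0, 0, 0], [-3, 177, 16, 0, 0, 0, 0], [-3, 177, 20, 0, 0, 0, 0], [-3, 177, 23, 0, 0, 0, 0], [-3, 177, 25, 0, 0, 0, 0], [-3, 177, 25, 0, 0, 0, 0]])

```text
time: 15.98
position: [0.5782, -0.1511, 0.1256]
tool_rot: [0.522, 0.477, -0.477, -0.522]
ft_force: [3.0, -0.2, 2.7]
grip_width: 0.0436
```

```bash
python3 - <<'E'
from h import *
tcp()
for n in ("top","side"):
    c=camera(n);K=tocar(cloud(c))
    print("high",rect(K,.138,.152,(-.1,.1),(-.23,-.07)))
    crop(c,n+"8.png",*( (265,160,425,300,4.4) if n=="top" else (225,110,425,300,3)))
E
```

```text
t 15.97 TCP car mm [  68.8 -145.2  125.6] yaw rel deg 90.06 F [ 3.  -0.2  2.7] w 0.044 q [-0.44  0.61  1.59 -0.    0.94 -1.92]
high (np.int64(72), array([  41.8, -160.8]), array([70.7, 13.1]), 70.28, 0.146)
high (np.int64(1725), array([  18.4, -139.9]), array([164. , 109.3]), 1.15, 0.145)
```

View pics/side8.png

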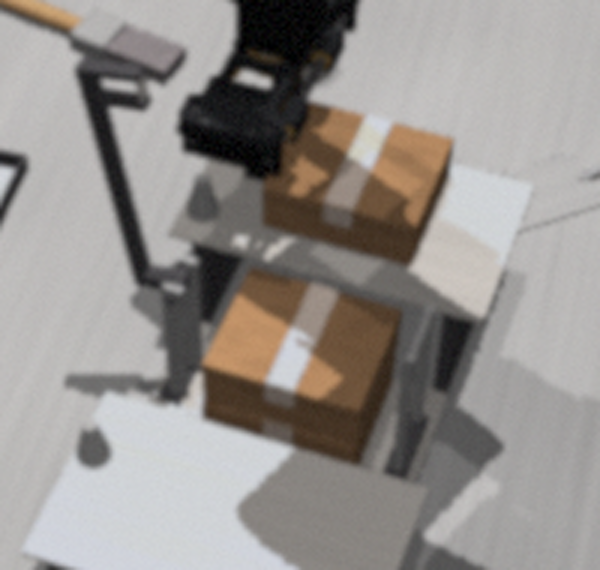

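Emit:
jog_arm(series=[[0, 0, -10, 0, 0, 0, 0], [0, -10, -20, 0, 0, 0, 0], [0, -60, -20, 0, 0, 0, -0.5], [-20, -85, 0, 0, 0.18, 0, -0.5], [-40, -85, 20, 0, 0.36, 0, -0.5], [-60, -85, 40, 0, 0.54, 0, -0.5], [-73, -85, 60, 0, 0.72, 0, -0.5], [-73, -85, 74, 0, 0.9, 0, -0.5], [-73, -85, 74, 0, 1.08, 0, -0.5], [-73, -85, 74, 0, 1.26, 0, -0.5], [-73, -85, 74, 0, 1.44, 0, -0.5], [-73, -85, 74, 0, 1.57, 0, -0.5], [-73, -85, 74, 0, 1.57, 0, -0.5], [-73, -85, 74, 0, 1.57, 0, -0.5]])

```text
time: 17.82
position: [0.4979, -0.2169, 0.2107]
tool_rot: [0.706, -0.032, 0.031, -0.706]
ft_force: [-0.2, 0.6, 0.3]
grip_width: 0.0653
```

```bash
python3 - <<'E'
from h import *
tcp();go(-5,-218,126,0)
for n in ("top","side"):
    c=camera(n);K=tocar(cloud(c))
    print("high",rect(K,.138,.152,(-.1,.1),(-.194,-.07)))
    crop(c,n+"9.png",*( (285,160,445,300,4.4) if n=="top" else (225,110,425,300,3)))
E
```

```text
t 17.82 TCP car mm [  -5.1 -218.1  210.7] yaw rel deg 0.2 F [-0.2  0.6  0.3] w 0.065 q [-0.62  0.43  1.65 -0.    1.06 -0.53]
shift [ 0.1 84.7  0.1] rot [ 0.     0.004 -0.   ]
high (np.int64(1588), array([  -0.4, -143.2]), array([100.6, 120.4]), -0.28, 0.1456)
high (np.int64(1789), array([  -2.1, -140.8]), array([122.3, 105.7]), 0.12, 0.1451)
```

View pics/top9.png

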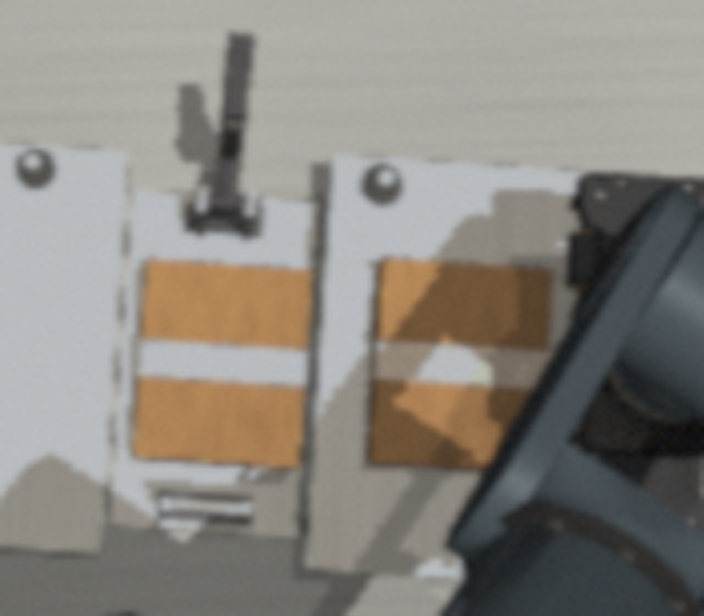

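View pics/side9.png

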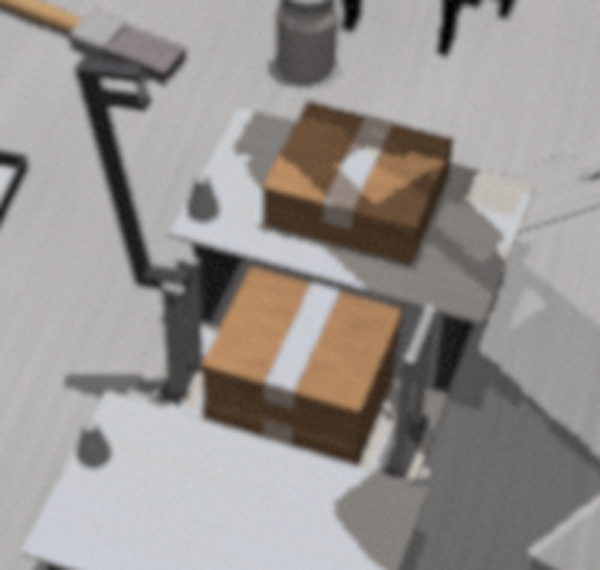

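Emit:
jog_arm(series=[[10, 0, 10, 0, -0.18, 0, -0.2], [30, 0, 20, 0, -0.36, 0, 0], [50, 0, 30, 0, -0.54, 0, 0], [70, 0, 45, 0, -0.72, 0, 0], [90, 0, 60, 0, -0.9, 0, 0], [97, 0, 73, 0, -1.08, 0, 0], [97, 0, 73, 0, -1.26, 0, 0], [97, 0, 73, 0, -1.44, 0, 0], [97, 0, 73, 0, -1.568, 0, 0], [97, 0, 73, 0, -1.568, 0, 0], [97, 35, 73, 0, -1.568, 0, 0], [97, 70, 73, 0, -1.568, 0, 0], [97, 85, 73, 0, -1.568, 0, 0], [90, 85, 73, 0, -1.568, 0, 0], [82, 85, 73, 0, -1.568, 0, 0], [76, 85, 73, 0, -1.568, 0, 0], [72, 85, 73, 0, -1.568, 0, 0], [70, 85, 73, 0, -1.568, 0, 0], [69, 85, 73, 0, -1.568, 0, 0], [69, 85, 73, 0, -1.568, 0, 0]])

```text
time: 20.42
position: [0.5743, -0.1509, 0.1262]
tool_rot: [0.524, 0.476, -0.476, -0.522]
ft_force: [3.6, 0.8, 3.3]
grip_width: 0.0433
```

```bash
python3 - <<'E'
from h import *
tcp();go(64,-145,126,90)
E
```

```text
t 20.43 TCP car mm [  64.9 -145.4  126.2] yaw rel deg 89.93 F [3.6 0.8 3.3] w 0.043 q [-0.45  0.61  1.6   0.    0.93 -1.92]
shift [0.4 0.2 0.9] rot [ 0.003 -0.001 -0.001]
```

Emit:
jog_arm(series=[[0, 0, 1.2, 0, 0, 0, 0], [0, 0, 1.2, 0, 0, 0, 0], [0, 0, -10, 0, 0, 0, 0], [0, -10, -20, 0, 0, 0, 0], [0, -60, -20, 0, 0, 0, -0.5], [-20, -85, 0, 0, 0.18, 0, -0.5], [-40, -85, 20, 0, 0.36, 0, -0.5], [-60, -85, 40, 0, 0.54, 0, -0.5], [-73, -85, 60, 0, 0.72, 0, -0.5], [-73, -85, 70, 0, 0.9, 0, -0.5], [-73, -85, 70, 0, 1.08, 0, -0.5], [-73, -85, 70, 0, 1.26, 0, -0.5], [-73, -85, 70, 0, 1.44, 0, -0.5], [-73, -85, 70, 0, 1.572, 0, -0.5], [-73, -85, 70, 0, 1.572, 0, -0.5], [-73, -85, 70, 0, 1.572, 0, -0.5]])

```text
time: 22.42
position: [0.4966, -0.2165, 0.2106]
tool_rot: [-0.706, 0.033, -0.033, 0.706]
ft_force: [0.4, -0.0, 0.4]
grip_width: 0.065
```

```bash
python3 - <<'E'
from h import *
tcp();go(-5,-218,126,0)
for n in ("top","side"):
    c=camera(n);K=tocar(cloud(c))
    print("high",rect(K,.138,.152,(-.1,.1),(-.194,-.07)))
    print("low",rect(K,.092,.106,(-.075,.075),(-.061,.06)))
E
```

```text
t 22.43 TCP car mm [  -6.4 -217.8  210.6] yaw rel deg -0.02 F [ 0.4 -0.   0.4] w 0.065 q [-0.62  0.43  1.65 -0.    1.06 -0.52]
shift [ 1.5 84.6 -0.2] rot [-0.    -0.    -0.001]
high (np.int64(1547), array([  -6.6, -143.4]), array([119.9, 101.2]), 0.02, 0.1459)
low (np.int64(1637), array([-5.6, -5. ]), array([120. ,  99.9]), 0.12, 0.099)
high (np.int64(1792), array([  -8.6, -141.3]), array([104.9, 121.3]), -0.16, 0.145)
low (np.int64(2072), array([-1.1, -5.7]), array([110.4, 144.7]), -0.01, 0.0978)
```

Emit:
jog_arm(series=[[1, 40, 0, 0, 0, 0, -0.5], [1, 75, 0, 0, 0, 0, -0.5], [1, 85, 0, 0, 0, 0, -0.5], [1, 85, 5, 0, 0, 0, -0.5], [1, 85, 12, 0, 0, 0, -0.5], [1, 85, 20, 0, 0, 0, -0.5], [1, 85, 28, 0, 0, 0, -0.5], [1, 85, 37, 0, 0, 0, -0.5], [1, 85, 46, 0, 0, 0, -0.5], [1, 85, 55, 0, 0, 0, -0.5], [1, 85, 64, 0, 0, 0, -0.5], [1, 85, 73, 0, 0, 0, -0.5], [1, 85, 82, 0, 0, 0, -0.5], [1, 85, 91, 0, 0, 0, -0.5], [1, 85, 100, 0, 0, 0, -0.5], [1, 85, 108, 0, 0, 0, -0.5], [1, 85, 115, 0, 0, 0, -0.5], [1, 85, 120, 0, 0, 0, -0.5], [1, 85, 120, 0, 0, 0, -0.5]])

```text
time: 24.9
position: [0.5086, -0.0963, 0.1253]
tool_rot: [-0.706, 0.034, -0.033, 0.707]
ft_force: [0.1, -0.2, 0.5]
grip_width: 0.0653
```

```bash
python3 - <<'E'
from h import *
tcp();go(-5,-70,126,0)
c=camera("top");K=tocar(cloud(c))*1000
for z0,z1 in ((45,62),(92,106),(138,152)):
        m=(K[...,2]>z0)&(K[...,2]<z1)&(K[...,0]>-60)&(K[...,0]<50)&(K[...,1]>-90)&(K[...,1]<58)
        P=K[m]
        if len(P):print(z0,len(P),np.percentile(P[:,1],[1,50,90,99,100]).round(1))
crop(c,"top10.png",265,160,425,300,4.4)
c=camera("side");crop(c,"side10.png",225,110,425,300,3)
E
```

```text
t 24.9 TCP car mm [ -5.6 -97.  125.3] yaw rel deg -0.13 F [ 0.1 -0.2  0.5] w 0.065 q [-0.4   0.53  1.79  0.    0.82 -0.31]
shift [ 0.5 -0.7 27. ] rot [-0.001 -0.002 -0.001]
45 3 [46.1 46.1 46.2 46.2 46.2]
92 441 [15.8 30.4 42.1 44.7 45.2]
138 914 [-64.9 -13.1   9.6  14.7  15.6]
```

View pics/side10.png

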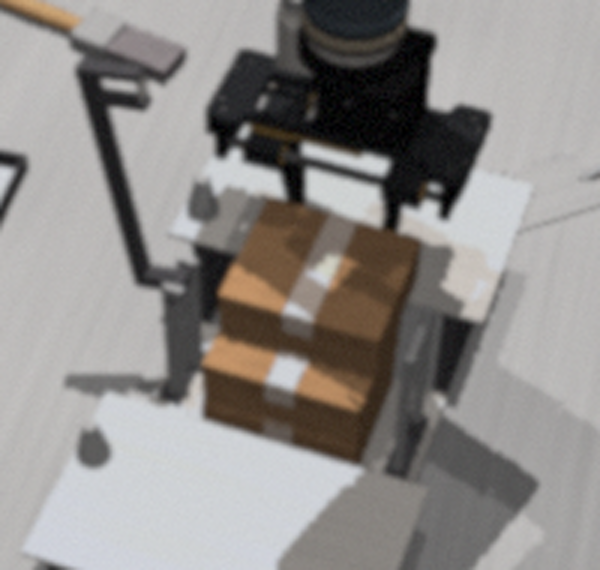

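Emit:
jog_arm(series=[[0, 0, 6, 0, 0, 0, -0.5], [0, 0, 13, 0, 0, 0, -0.5], [0, 0, 19, 0, 0, 0, -0.5], [0, 0, 24, 0, 0, 0, -0.5], [0, 0, 27, 0, 0, 0, -0.5], [0, 0, 27, 0, 0, 0, -0.5], [0, 0, 27, 0, 0, 0, -0.5]])

```text
time: 25.88
position: [0.5115, -0.0701, 0.1256]
tool_rot: [-0.706, 0.034, -0.034, 0.706]
ft_force: [-0.1, -0.3, 0.8]
grip_width: 0.0649
```

```bash
python3 - <<'E'
from h import *
tcp()
c=camera("top");K=tocar(cloud(c))*1000
for z0,z1 in ((45,62),(92,106),(138,152)):
        m=(K[...,2]>z0)&(K[...,2]<z1)&(K[...,0]>-60)&(K[...,0]<50)&(K[...,1]>-90)&(K[...,1]<58)
        P=K[m]
        if len(P):print(z0,len(P),np.percentile(P[:,1],[1,50,90,99,100]).round(1))
crop(c,"top11.png",265,160,425,300,4.4)
E
```

```text
t 25.88 TCP car mm [ -5.1 -70.7 125.6] yaw rel deg -0.15 F [-0.1 -0.3  0.8] w 0.065 q [-0.35  0.53  1.8   0.    0.82 -0.26]
45 4 [46.  46.1 46.4 46.5 46.5]
92 47 [42.  43.7 44.8 45.  45.1]
138 849 [-36.8  14.9  36.   40.8  41.5]
```

View pics/top11.png

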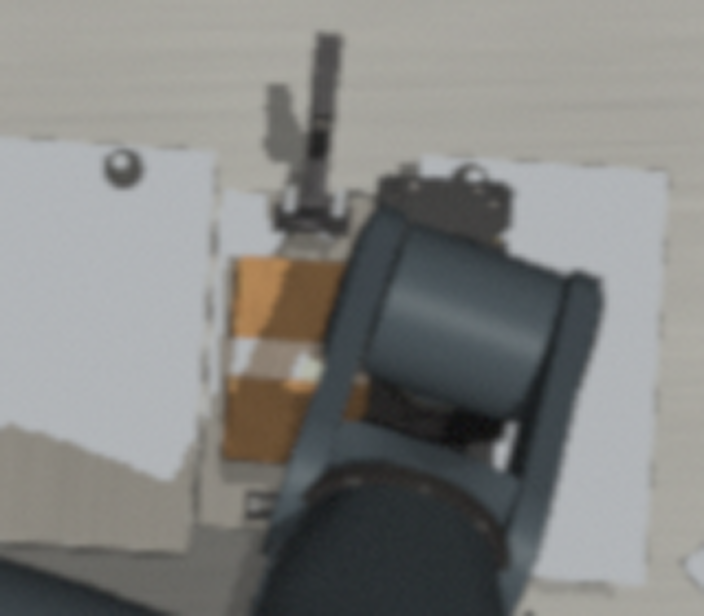

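Emit:
jog_arm(series=[[0, 0, 2, 0, -0.002, 0, -0.5], [0, 0, 4, 0, -0.002, 0, -0.5], [0, 0, 4, 0, -0.002, 0, -0.5]])

```text
time: 26.3
position: [0.512, -0.0664, 0.1256]
tool_rot: [0.706, -0.033, 0.033, -0.706]
ft_force: [0.1, -1.6, -0.1]
grip_width: 0.0652
```

```bash
python3 - <<'E'
from h import *
tcp()
c=camera("top");K=tocar(cloud(c))*1000
for z0,z1 in ((45,62),(92,106),(138,152)):
        m=(K[...,2]>z0)&(K[...,2]<z1)&(K[...,0]>-60)&(K[...,0]<50)&(K[...,1]>-90)&(K[...,1]<58)
        P=K[m]
        if len(P):print(z0,len(P),np.percentile(P[:,1],[1,50,90,99,100]).round(1))
E
```

```text
t 26.3 TCP car mm [ -4.9 -66.9 125.6] yaw rel deg -0.03 F [ 0.1 -1.6 -0.1] w 0.065 q [-0.35  0.53  1.8  -0.    0.82 -0.25]
45 1 [46.4 46.4 46.4 46.4 46.4]
138 826 [-31.6  18.2  38.8  43.8  44.3]
```

Emit:
jog_arm(series=[[0, 0, -12, 0, 0, 0, -0.5], [0, -10, -40, 0, 0, 0, -0.5], [0, -50, -80, 0, 0, 0, -0.5], [0, -70, -120, 0, 0, 0, -0.5], [0, -70, -150, 0, 0, 0, -0.5], [0, -70, -150, 0, 0, 0, -0.5]])

```text
time: 27.1
position: [0.4979, -0.2182, 0.1959]
tool_rot: [0.707, -0.034, 0.035, -0.706]
ft_force: [-0.3, 0.3, -0.6]
grip_width: 0.0655
```

```bash
python3 - <<'E'
from h import *
tcp()
c=camera("top");K=tocar(cloud(c))
print("high",rect(K,.136,.152,(-.085,.08),(-.07,.07)))
K*=1000
for z0,z1 in ((45,62),(62,92),(92,106),(106,136),(138,152)):
        m=(K[...,2]>z0)&(K[...,2]<z1)&(K[...,0]>-60)&(K[...,0]<50)&(K[...,1]>-61)&(K[...,1]<58)
        P=K[m]
        if len(P):print(z0,len(P),np.percentile(P[:,1],[0,1,50,90,99,100]).round(1))
crop(c,"top12.png",285,190,385,290,6)
c=camera("side");crop(c,"side12.png",225,110,425,300,4)
K=tocar(cloud(c))*1000
for z0,z1 in ((10,25),(25,40),(45,58),(58,75),(75,92),(100,120),(120,138)):
    m=(K[...,2]>z0)&(K[...,2]<z1)&(K[...,0]>-50)&(K[...,0]<40)&(K[...,1]>35)&(K[...,1]<55);P=K[m]
    m2=(K[...,2]>z0)&(K[...,2]<z1)&(K[...,1]>-40)&(K[...,1]<35)&(K[...,0]>-75)&(K[...,0]<-50);Q=K[m2]
    print(z0,len(P),np.median(P[:,1]).round(1),"x",len(Q),np.median(Q[:,0]).round(1))
E
```

```text
t 27.1 TCP car mm [  -5.  -219.4  195.9] yaw rel deg -0.25 F [-0.3  0.3 -0.6] w 0.066 q [-0.62  0.45  1.67  0.    1.02 -0.52]
high (np.int64(1778), array([-7.9, -5.8]), array([100.2, 120.3]), -0.09, 0.1442)
106 8 [-46.3 -44.6  14.2  38.2  44.   44.6]
138 1582 [-56.  -54.6  -5.3  34.1  43.3  44.3]
10 0 nan x 44 -66.9
25 85 47.4 x 30 -66.6
45 155 46.5 x 18 -66.7
58 178 46.0 x 38 -67.2
75 190 46.2 x 28 -67.4
100 238 45.4 x 47 -69.5
120 205 45.5 x 43 -69.6
  return _methods._mean(a, axis=axis, dtype=dtype,
  ret = ret.dtype.type(ret / rcount)
```

View pics/side12.png

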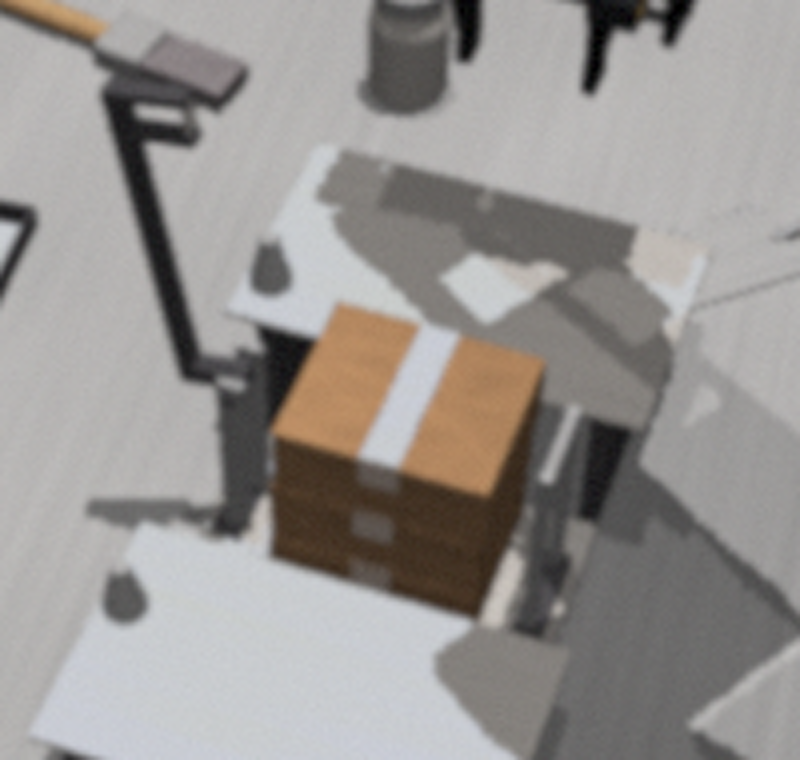

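View pics/top12.png

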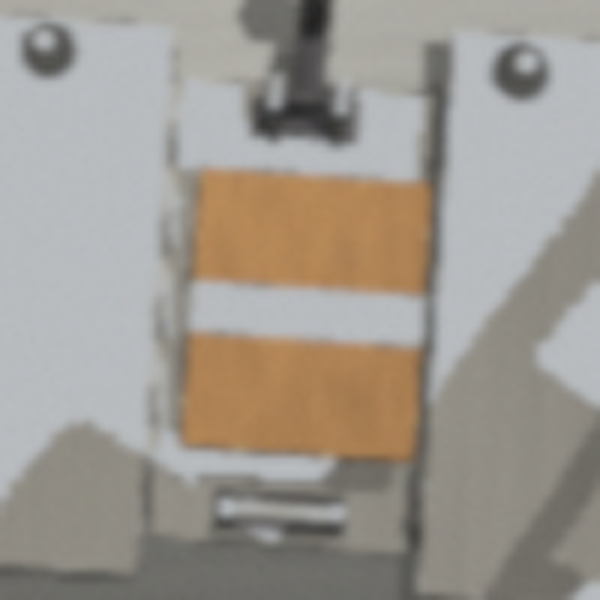

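```bash
python3 - <<'E'
from h import *
tcp();go(-92,-2,215,90);go(-92,-2,125,90)
c=camera("side");K=tocar(cloud(c))*1000
m=(K[...,2]>125)&(K[...,2]<170)&(K[...,0]>-115)&(K[...,0]<-75)&(abs(K[...,1])<60);P=K[m];print(np.percentile(P,[1,50,99],axis=0))
E
```

```text
t 27.2 TCP car mm [  -5.9 -216.6  195.1] yaw rel deg -0.1 F [-0.8  0.7 -1.1] w 0.065 q [-0.62  0.45  1.67  0.    1.02 -0.52]
shift [-86.5 -19.4 214.5] rot [-0.002 -1.572  0.   ]
shift [-86.4  70.6 214.3] rot [-0.002 -1.572  0.   ]
[[-98.44997489 -25.54175824 125.31806626]
 [-94.81372728   7.34236561 143.50171833]
 [-90.25599689  30.21617293 148.45767463]]
```

Emit:
jog_arm(series=[[-20, -20, 0, 0, -0.18, 0, -0.8], [-45, -20, 20, 0, -0.36, 0, -0.8], [-70, -20, 50, 0, -0.54, 0, -0.8], [-86, -20, 85, 0, -0.72, 0, -0.8], [-88, -20, 120, 0, -0.9, 0, -0.8], [-88, -20, 155, 0, -1.08, 0, -0.8], [-88, -20, 185, 0, -1.26, 0, -0.8], [-88, -20, 205, 0, -1.44, 0, -0.8], [-88, -20, 214, 0, -1.572, 0, -0.8], [-88, -20, 214, 0, -1.572, 0, -0.8], [-88, -20, 214, 0, -1.572, 0, -0.8]])

```text
time: 28.62
position: [0.4299, 0.0059, 0.2154]
tool_rot: [-0.523, -0.476, 0.476, 0.523]
ft_force: [0.1, -0.9, 0.3]
grip_width: 0.0783
```

```bash
python3 - <<'E'
from h import *
tcp();go(-92,-2,125,90);go(-79,-2,125,90)
c=camera("side");crop(c,"side13.png",225,110,425,300,4)
E
```

```text
t 28.62 TCP car mm [-93.4  -2.5 215.4] yaw rel deg 89.99 F [ 0.1 -0.9  0.3] w 0.078 q [-0.25  0.28  1.91 -0.    0.96 -1.73]
shift [ 0.5 90.4 -1.4] rot [-0. -0.  0.]
shift [  0.5  90.4 -14.4] rot [-0. -0.  0.]
```

View pics/side13.png

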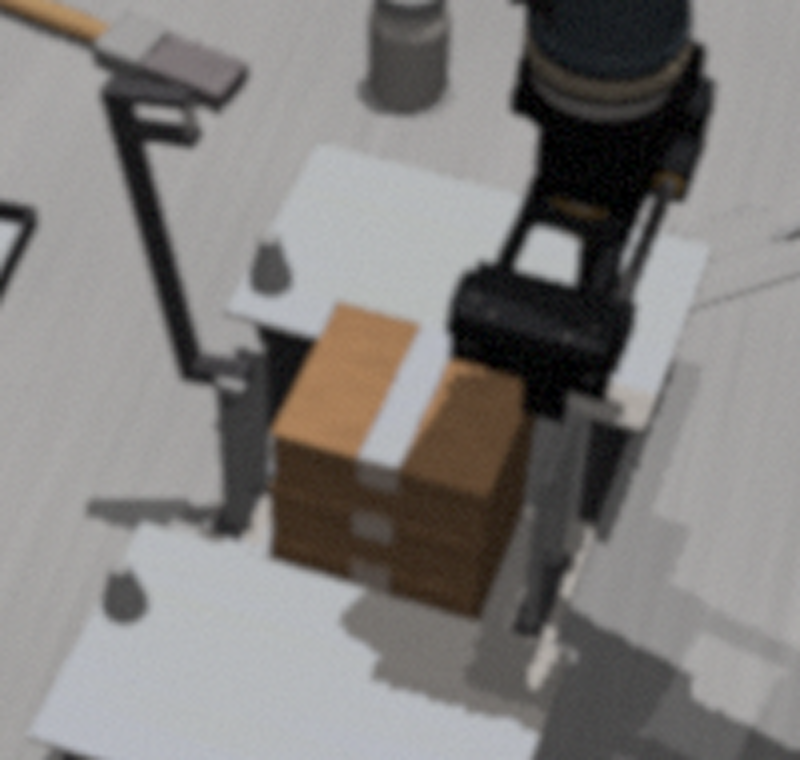

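Emit:
jog_arm(series=[[0, 35, 0, 0, 0, 0, -0.8], [0, 70, 0, 0, 0, 0, -0.8], [0, 90, 0, 0, 0, 0, -0.8], [0, 90, -4, 0, 0, 0, -0.8], [0, 90, -8, 0, 0, 0, -0.8], [0, 90, -11, 0, 0, 0, -0.8], [0, 90, -13, 0, 0, 0, -0.8], [0, 90, -14, 0, 0, 0, -0.8], [0, 90, -14, 0, 0, 0, -0.8]])

```text
time: 29.8
position: [0.4433, 0.0045, 0.1256]
tool_rot: [-0.522, -0.476, 0.477, 0.523]
ft_force: [-3.5, 0.0, 1.7]
grip_width: 0.0784
```

```bash
cat >> h.py <<'E'
def faces():
    c=camera("side")
    K=tocar(cloud(c))*1000
    for z0,z1 in ((10,40),(58,92),(100,138)):
        m=(K[...,2]>z0)&(K[...,2]<z1)&(K[...,0]>-50)&(K[...,0]<40)&(K[...,1]>35)&(K[...,1]<55);P=K[m]
        m2=(K[...,2]>z0)&(K[...,2]<z1)&(K[...,1]>-40)&(K[...,1]<35)&(K[...,0]>-75)&(K[...,0]<-50);Q=K[m2]
        print(z0,len(P),np.median(P[:,1]).round(1),"x",len(Q),np.median(Q[:,0]).round(1))
    return c
E
python3 - <<'E'
from h import *
tcp();c=faces()
c=camera("top");K=tocar(cloud(c))*1000
m=(K[...,2]>138)&(K[...,2]<152)&(abs(K[...,1]+5)<45)&(K[...,0]<70)&(K[...,0]>0);print(np.percentile(K[m][:,0],[95,99,100]))
E
```

```text
t 29.8 TCP car mm [-79.8  -2.6 125.6] yaw rel deg 90.05 F [-3.5  0.   1.7] w 0.078 q [-0.24  0.46  1.97 -0.    0.72 -1.72]
10 81 47.3 x 64 -66.7
58 364 46.1 x 28 -67.3
100 461 45.6 x 7 -68.2
[50.42708443 52.66307617 53.41314775]
```

Emit:
jog_arm(series=[[0, 0, -1, 0, 0, 0, -0.8], [0, 0, -1.5, 0, 0, 0, -0.8], [0, 0, -1.5, 0, 0, 0, -0.8], [0, 0, 5, 0, 0, 0, -0.8], [0, 0, 13, 0, 0, 0, -0.8], [0, -30, 13, 0, 0, 0, -0.8], [0, -80, 13, 0, 0, 0, 0], [0, -110, 13, 0, 0, 0, 1], [0, -110, 13, 0, 0, 0, 1]])

```text
time: 31.02
position: [0.4327, 0.0051, 0.2377]
tool_rot: [0.524, 0.478, -0.475, -0.52]
ft_force: [0.0, -0.1, 0.6]
grip_width: 0.0561
```

```bash
python3 - <<'E'
from h import *
tcp();c=faces();crop(c,"side14.png",225,110,425,300,4)
c=camera("top");K=tocar(cloud(c));crop(c,"top14.png",285,190,385,290,6)
m=(K[...,2]>.138)&(K[...,2]<.152)&(abs(K[...,1]+.005)<.045)&(K[...,0]<.07)&(K[...,0]>0);print(np.percentile(K[m][:,0],[95,99,100]))
E
```

```text
t 31.02 TCP car mm [-90.5  -3.1 237.7] yaw rel deg 90.04 F [ 0.  -0.1  0.6] w 0.056 q [-0.25  0.24  1.88  0.    1.01 -1.73]
10 88 47.1 x 71 -66.7
58 367 46.2 x 74 -67.3
100 443 45.3 x 97 -65.3
[0.05328387 0.05586295 0.05662221]
```

View pics/side14.png

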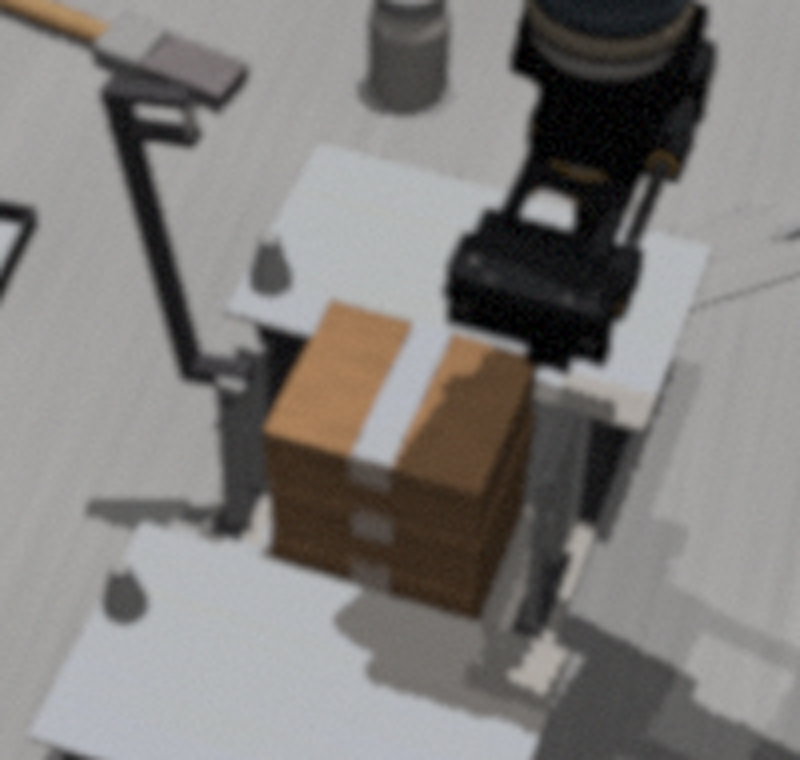

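Emit:
jog_arm(series=[[2, -50, 0, 0, 0, 0, 1], [3, -100, -20, 0, 0, 0, 1], [3, -150, -60, 0, 0, 0, 1], [3, -165, -110, 0, 0, 0, 1], [3, -165, -160, 0, 0, 0, 1], [3, -165, -210, 0, 0, 0, 1], [3, -165, -245, 0, 0, 0, 1], [3, -165, -252, 0, 0, 0, 1], [3, -165, -252, 0, 0, 0, 1], [3, -165, -252, 0, 0, 0, 1]])

```text
time: 32.38
position: [0.6812, -0.0144, 0.4004]
tool_rot: [-0.522, -0.476, 0.477, 0.523]
ft_force: [-0.0, -0.4, 0.1]
grip_width: 0.0004
```

```bash
python3 - <<'E'
from h import *
tcp();go(160,0,270,90)
c=camera("side");crop(c,"side15.png",185,60,385,260,4)
K=tocar(cloud(c))*1000
m=(K[...,2]>180)&(K[...,2]<330)&(K[...,0]>80)&(K[...,0]<150)&(abs(K[...,1])<20);P=K[m]
for z in range(180,330,20):
    q=P[(P[:,2]>z)&(P[:,2]<z+20)]; 
    if len(q):print(z,len(q),np.percentile(q,[5,50,95],axis=0).round(0).tolist())
E
```

```text
t 32.38 TCP car mm [158.7   0.5 400.4] yaw rel deg 90.05 F [-0.  -0.4  0.1] w 0.0 q [-0.18  0.49  1.02 -0.    1.64 -1.66]
shift [ -0.5 130.4  -1.4] rot [-0.001  0.001  0.   ]
180 53 [[120.0, -4.0, 182.0], [123.0, 6.0, 191.0], [131.0, 9.0, 199.0]]
200 55 [[123.0, -4.0, 202.0], [126.0, 5.0, 210.0], [136.0, 8.0, 218.0]]
220 56 [[126.0, -4.0, 221.0], [129.0, 6.0, 231.0], [136.0, 9.0, 239.0]]
240 45 [[130.0, -3.0, 241.0], [132.0, 6.0, 249.0], [139.0, 9.0, 259.0]]
260 63 [[131.0, -6.0, 261.0], [134.0, 5.0, 270.0], [142.0, 8.0, 278.0]]
280 141 [[104.0, -5.0, 283.0], [128.0, 4.0, 294.0], [143.0, 7.0, 299.0]]
300 147 [[105.0, -6.0, 301.0], [135.0, 3.0, 316.0], [147.0, 8.0, 320.0]]
320 43 [[105.0, -5.0, 320.0], [113.0, 0.0, 322.0], [125.0, 7.0, 323.0]]
```

View pics/side15.png

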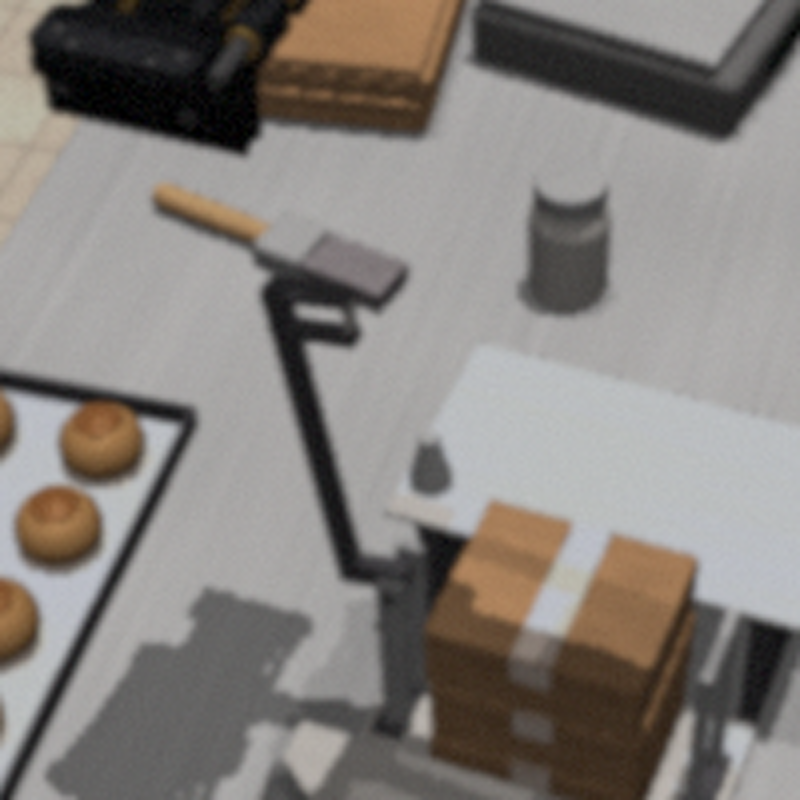

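Emit:
jog_arm(series=[[0, 0, -18, 0, 0, 0, 1], [0, 30, -18, 0, 0, 0, 1], [0, 70, -18, 0, 0, 0, 1], [0, 105, -18, 0, 0, 0, 1], [0, 125, -18, 0, 0, 0, 1], [0, 125, -18, 0, 0, 0, 1]])

```text
time: 33.17
position: [0.6985, -0.016, 0.2742]
tool_rot: [-0.521, -0.476, 0.477, 0.524]
ft_force: [-0.2, -0.2, -0.1]
grip_width: 0.0006
```

```bash
python3 - <<'E'
from h import *
tcp()
c=camera("side");crop(c,"side16.png",185,60,385,260,4)
E
```

```text
t 33.17 TCP car mm [176.1   0.5 274.2] yaw rel deg 90.04 F [-0.2 -0.2 -0.1] w 0.001 q [-0.18  0.59  1.16 -0.    1.39 -1.66]
```

View pics/side16.png

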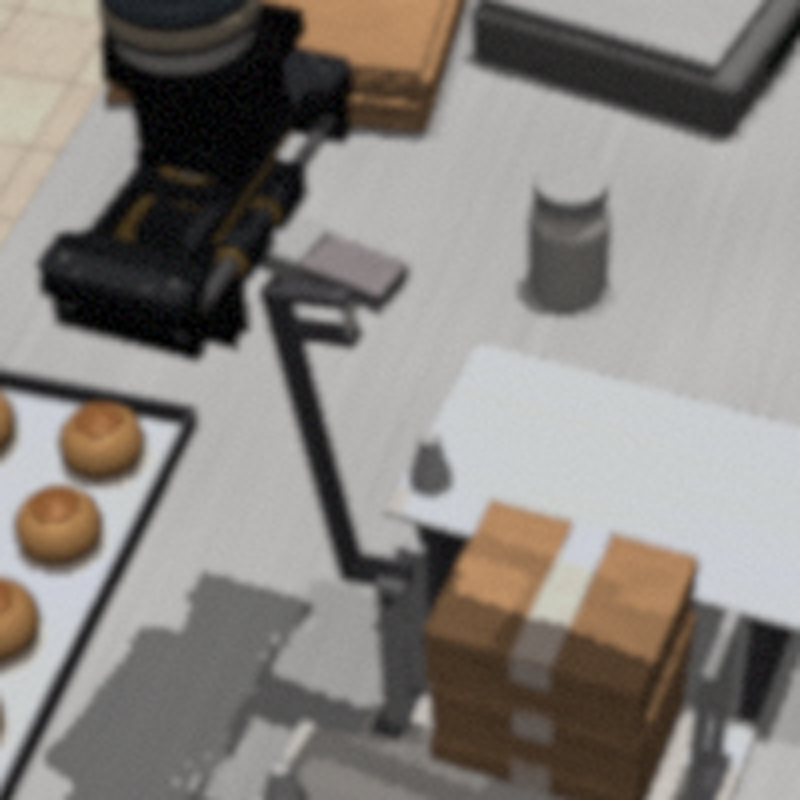

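```bash
python3 - <<'E'
from h import *
o=tocar(get_obs()["position"][None])[0]*1000
for t in [1.5,1.4,1.3,1.2,1.1,1.0,.9,.8,.7,.6,.5,.4,.35,.3,.25,.2,.15,.1,.05,0]:
    s=148+ (1.55-t)/1.55*27
    C=(88-s*np.cos(t)+35*np.sin(t),125+s*np.sin(t)+35*np.cos(t))
    print(t,"dz_tool",round(o[0]-(C[0]+9),1),"dy",round(o[2]-C[1],1))
E
```

```text
1.5 dz_tool 55.9 dy -0.0
1.4 dz_tool 71.4 dy -3.4
1.3 dz_tool 87.4 dy -5.2
1.2 dz_tool 103.5 dy -5.4
1.1 dz_tool 119.8 dy -3.8
1.0 dz_tool 136.0 dy -0.6
0.9 dz_tool 151.9 dy 4.4
0.8 dz_tool 167.4 dy 11.0
0.7 dz_tool 182.3 dy 19.3
0.6 dz_tool 196.4 dy 29.2
0.5 dz_tool 209.5 dy 40.5
0.4 dz_tool 221.5 dy 53.3
0.35 dz_tool 227.0 dy 60.2
0.3 dz_tool 232.2 dy 67.3
0.25 dz_tool 237.0 dy 74.8
0.2 dz_tool 241.5 dy 82.6
0.15 dz_tool 245.6 dy 90.6
0.1 dz_tool 249.2 dy 98.8
0.05 dz_tool 252.5 dy 107.3
0 dz_tool 255.3 dy 116.0
```

Emit:
jog_arm(series=[[0, 0, 8, 0, 0, 0, 1], [0, 0, 16, 0, 0, 0, 1], [0, 0, 26, 0, 0, 0, 1], [0, 0, 36, 0, 0, 0, 1], [0, 0, 46, 0, 0, 0, 1], [0, 0, 56, 0, 0, 0, 1], [0, -2, 64, 0, 0, 0, 1], [0, -3, 72, 0, 0, 0, 1], [0, -4, 80, 0, 0, 0, 1], [0, -5, 88, 0, 0, 0, 1], [0, -5, 96, 0, 0, 0, 1], [0, -5, 104, 0, 0, 0, 1], [0, -4, 112, 0, 0, 0, 1], [0, -4, 120, 0, 0, 0, 1]])

```text
time: 34.98
position: [0.5802, -0.0052, 0.2794]
tool_rot: [-0.522, -0.476, 0.477, 0.523]
ft_force: [1.1, -0.1, 0.6]
grip_width: 0.0008
```

```bash
python3 - <<'E'
from h import *
tcp()
c=camera("side");crop(c,"side17.png",185,60,385,260,4)
E
```

```text
t 34.98 TCP car mm [ 57.3   0.3 279.4] yaw rel deg 90.04 F [ 1.1 -0.1  0.6] w 0.001 q [-0.2   0.41  1.48 -0.    1.26 -1.68]
```

View pics/side17.png

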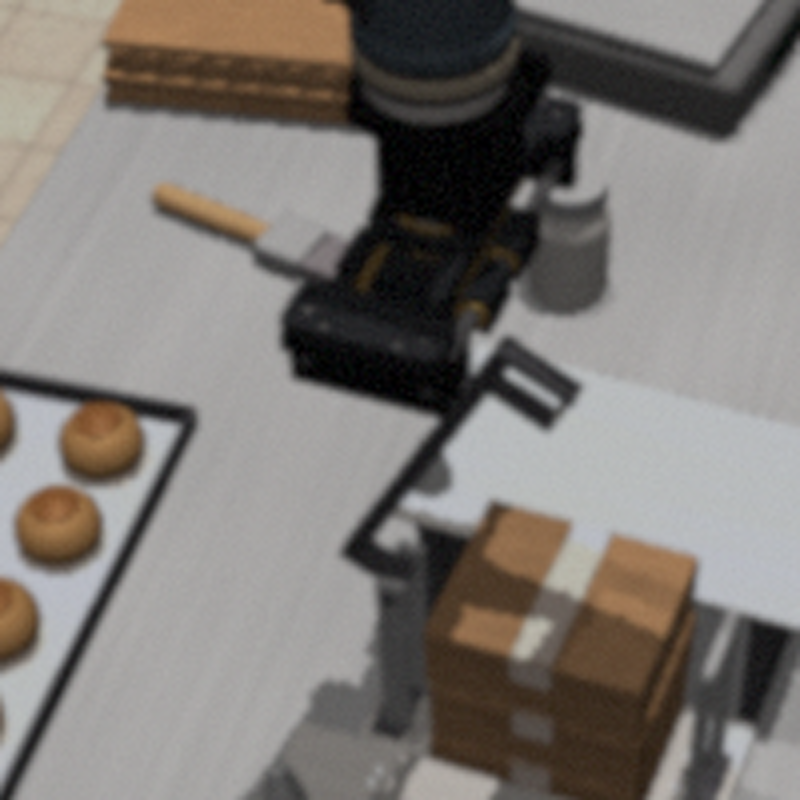

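Emit:
jog_arm(series=[[0, 2, 9, 0, 0, 0, 1], [0, 4, 17, 0, 0, 0, 1], [0, 7, 25, 0, 0, 0, 1], [0, 9, 33, 0, 0, 0, 1], [0, 13, 41, 0, 0, 0, 1], [0, 16, 48, 0, 0, 0, 1], [0, 20, 56, 0, 0, 0, 1], [0, 25, 63, 0, 0, 0, 1], [0, 29, 70, 0, 0, 0, 1], [0, 34, 77, 0, 0, 0, 1], [0, 40, 84, 0, 0, 0, 1], [0, 46, 91, 0, 0, 0, 1], [0, 52, 97, 0, 0, 0, 1], [0, 59, 103, 0, 0, 0, 1], [0, 66, 108, 0, 0, 0, 1], [0, 73, 113, 0, 0, 0, 1], [0, 80, 118, 0, 0, 0, 1], [0, 84, 122, 0, 0, 0, 1]])

```text
time: 37.28
position: [0.4589, 0.006, 0.195]
tool_rot: [-0.522, -0.476, 0.477, 0.523]
ft_force: [-0.2, 0.1, -0.3]
grip_width: 0.0007
```

```bash
python3 - <<'E'
from h import *
tcp()
c=camera("side");crop(c,"side18.png",245,110,425,290,4)
E
```

```text
t 37.27 TCP car mm [-64.5   0.2 195. ] yaw rel deg 90.04 F [-0.2  0.1 -0.3] w 0.001 q [-0.23  0.35  1.87  0.    0.93 -1.71]
```

View pics/side18.png

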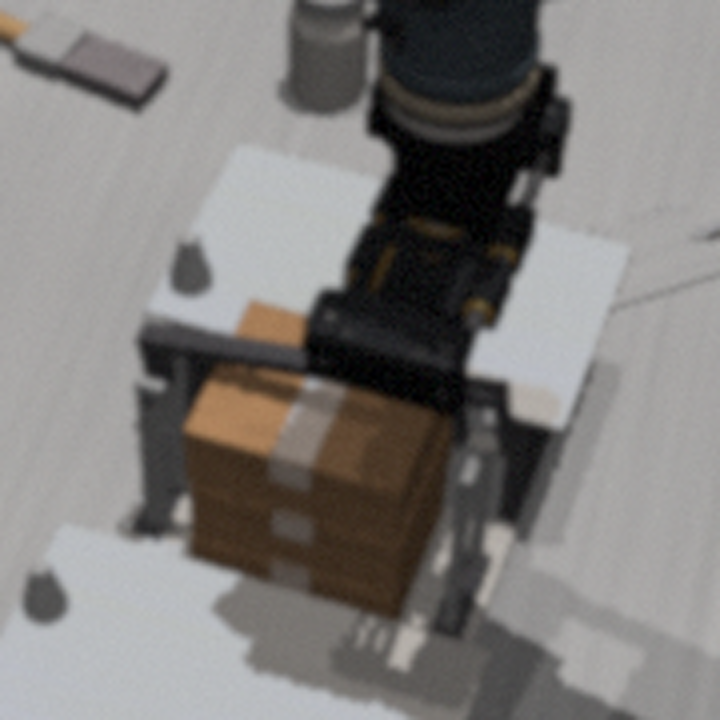

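Emit:
jog_arm(series=[[0, -6, 10, 0, 0, 0, 1], [0, -6, 20, 0, 0, 0, 1], [0, -6, 27, 0, 0, 0, 1], [0, 0, 27, 0, 0, 0, 1], [0, 6, 27, 0, 0, 0, 1], [0, 11, 27, 0, 0, 0, 1], [0, 16, 27, 0, 0, 0, 1], [0, 21, 27, 0, 0, 0, 1], [0, 25, 27, 0, 0, 0, 1], [0, 28, 27, 0, 0, 0, 1], [0, 28, 27, 0, 0, 0, 1]])

```text
time: 38.7
position: [0.433, 0.0083, 0.1673]
tool_rot: [0.523, 0.477, -0.476, -0.522]
ft_force: [0.5, -0.6, 0.9]
grip_width: 0.0005
```

```bash
python3 - <<'E'
from h import *
tcp()
c=camera("side");crop(c,"side19.png",245,110,425,290,4)
E
```

```text
t 38.7 TCP car mm [-9.050e+01  1.000e-01  1.673e+02] yaw rel deg 90.04 F [ 0.5 -0.6  0.9] w 0.0 q [-0.24  0.37  1.96  0.    0.82 -1.72]
```

View pics/side19.png

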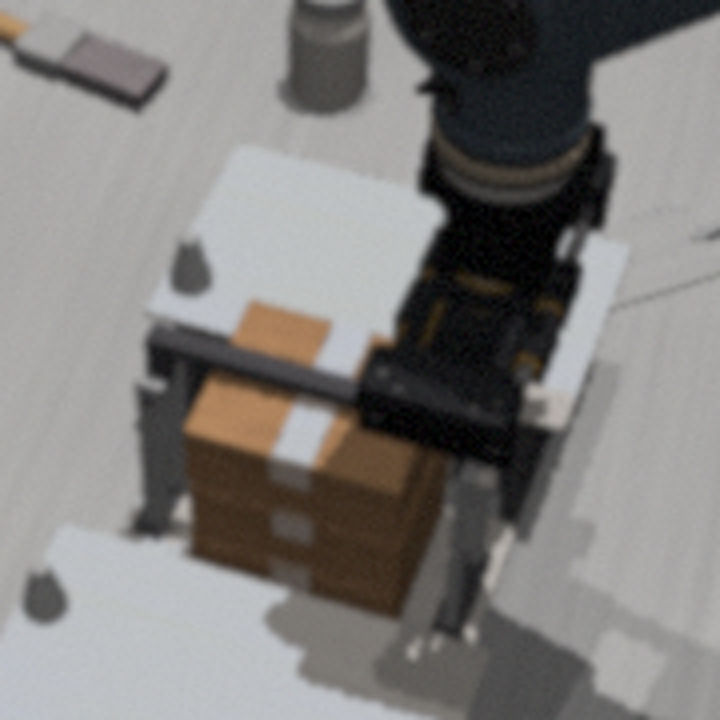

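Emit:
jog_arm(series=[[0, 3, 0, 0, 0, 0, 1], [0, 6, 0, 0, 0, 0, 1], [0, 8, 0, 0, 0, 0, 1], [0, 9, 0, 0, 0, 0, 1], [0, 9, 0, 0, 0, 0, 1]])

```text
time: 39.38
position: [0.4325, 0.0084, 0.1601]
tool_rot: [0.523, 0.477, -0.477, -0.522]
ft_force: [-4.3, 0.8, 17.7]
grip_width: 0.0003
```

```bash
python3 - <<'E'
from h import *
tcp()
E
```

```text
t 39.38 TCP car mm [-91.    0.2 160.1] yaw rel deg 90.06 F [-4.3  0.8 17.7] w 0.0 q [-0.24  0.38  1.97 -0.    0.8  -1.72]
```

Emit:
jog_arm(series=[[0, 2, 0, 0, 0, 0, 1], [0, 2, 0, 0, 0, 0, 1], [0, -10, 0, 0, 0, 0, 1], [0, -50, 0, 0, 0, 0, 1], [0, -90, 30, 0, 0, 0, 1], [60, -90, 40, 0, 0, 0, 1], [120, -90, 40, 0, 0, 0, 1], [170, -90, 20, 0, 0, 0, 1], [200, -90, 20, 0, 0, 0, 1], [200, -90, 20, 0, 0, 0, 1], [200, -90, 20, 0, 0, 0, 1]])

```text
time: 40.75
position: [0.4303, 0.2088, 0.2482]
tool_rot: [-0.522, -0.476, 0.477, 0.522]
ft_force: [0.3, -0.1, 1.1]
grip_width: 0.0005
```

```bash
python3 - <<'E'
from h import *
tcp()
c=camera("top");crop(c,"top20.png",265,160,425,300,4.4)
K=tocar(cloud(c))
print("high",rect(K,.136,.152,(-.085,.08),(-.07,.07)))
k=K*1000
m=(k[...,2]>150)&(k[...,2]<185)&(k[...,0]>-115)&(k[...,0]<115)&(abs(k[...,1])<12);P=k[m]
if len(P): print("bar top z vs x",np.polyfit(P[:,0],P[:,2],1),P.min(0),P.max(0))
c=faces();crop(c,"side20.png",245,160,425,300,4.4)
k=tocar(cloud(c))*1000
m=(k[...,2]>150)&(k[...,2]<185)&(k[...,0]>-115)&(k[...,0]<115)&(abs(k[...,1])<12);P=k[m]
if len(P): print("side bar top z vs x",np.polyfit(P[:,0],P[:,2],1),P.min(0),P.max(0))
E
```

```text
t 40.75 TCP car mm [-111.7  199.5  248.2] yaw rel deg 90.06 F [ 0.3 -0.1  1.1] w 0.001 q [ 0.22  0.3   1.76 -0.    1.09 -1.26]
high (np.int64(1524), array([-4. , -5.8]), array([100.8, 120.3]), -0.13, 0.144)
bar top z vs x [-1.33549290e-03  1.60788098e+02] [-109.34443542  -11.10731515  150.40628202] [ 93.41702986  11.47497184 170.56947526]
10 48 46.7 x 0 nan
58 198 46.3 x 0 nan
100 292 45.5 x 0 nan
side bar top z vs x [5.78257845e-03 1.58332639e+02] [ -4.67243284  -7.54373793 150.2572375 ] [ 90.74470811  11.82382787 164.60064318]
  return _methods._mean(a, axis=axis, dtype=dtype,
  ret = ret.dtype.type(ret / rcount)
```

View pics/side20.png

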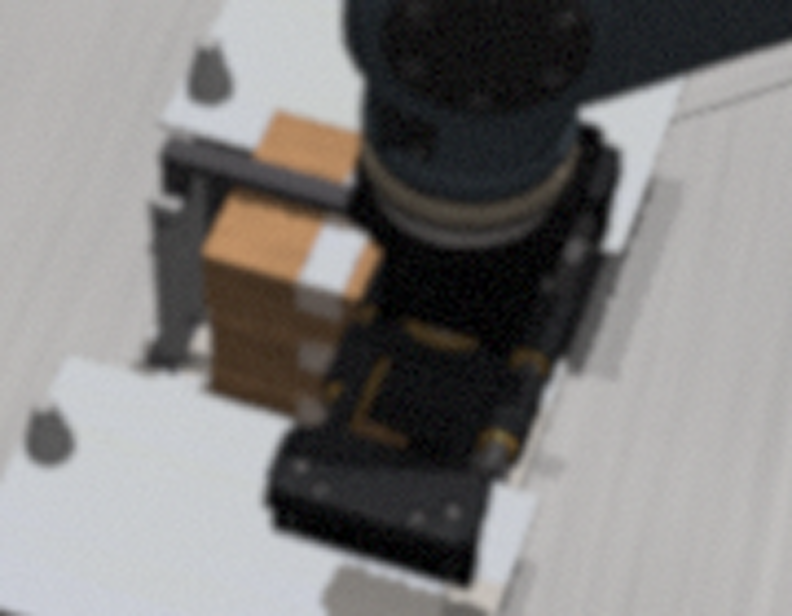

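View pics/top20.png

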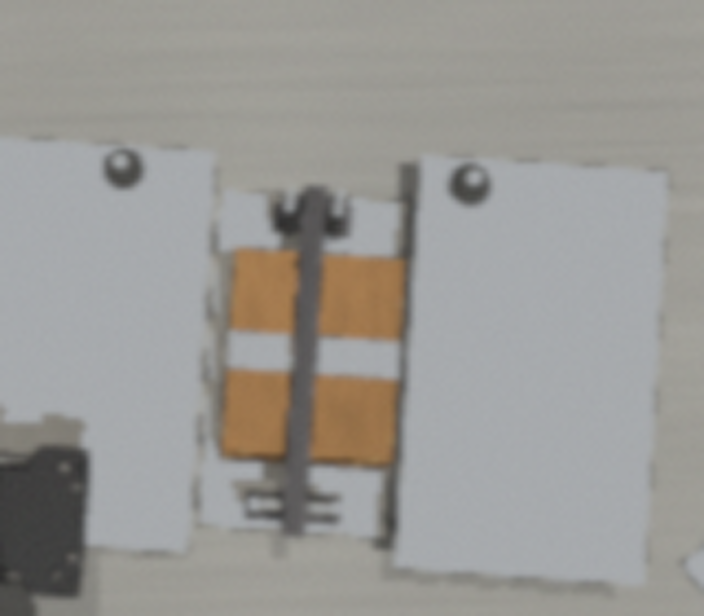

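Emit:
jog_arm(series=[[50, -30, 0, 0, 0, 0, 1], [100, -50, 20, 0, 0, 0, 1], [150, -50, 40, 0, 0, 0, 1], [200, -50, 60, 0, 0, 0, 1], [240, -50, 60, 0, 0, 0, 1], [240, -50, 60, 0, 0, 0, 1]])

```text
time: 41.6
position: [0.3935, 0.4551, 0.2983]
tool_rot: [-0.522, -0.477, 0.477, 0.522]
ft_force: [-0.1, -1.3, 0.1]
grip_width: 0.0004
```

```bash
python3 - <<'E'
from h import *
tcp()
c=faces();crop(c,"side21.png",265,160,395,270,6)
k=tocar(cloud(c))*1000
m=(k[...,2]>154)&(k[...,2]<185)&(k[...,0]>-115)&(k[...,0]<115)&(abs(k[...,1])<12);P=k[m]
print("side bar top z vs x",np.polyfit(P[:,0],P[:,2],1))
cv2.imwrite("pics/sidefull21.png",c["img"][:,:,::-1])
E
```

```text
t 41.6 TCP car mm [-171.1  441.4  298.3] yaw rel deg 90.12 F [-0.1 -1.3  0.1] w 0.0 q [ 0.67  0.42  1.4   0.    1.32 -0.81]
10 0 nan x 0 nan
58 0 nan x 0 nan
100 0 nan x 0 nan
side bar top z vs x [4.28949669e-03 1.59149684e+02]
  return _methods._mean(a, axis=axis, dtype=dtype,
  ret = ret.dtype.type(ret / rcount)
```

View pics/side21.png

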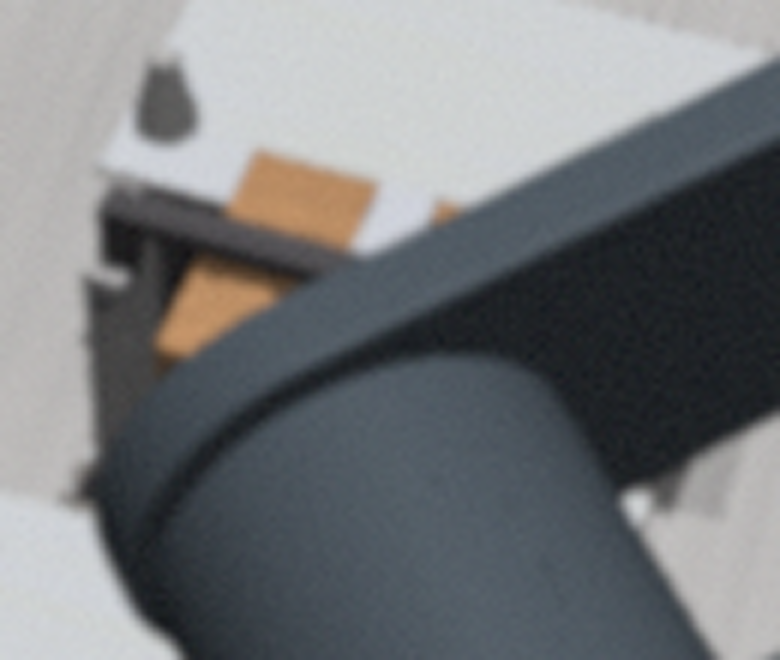

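View pics/sidefull21.png

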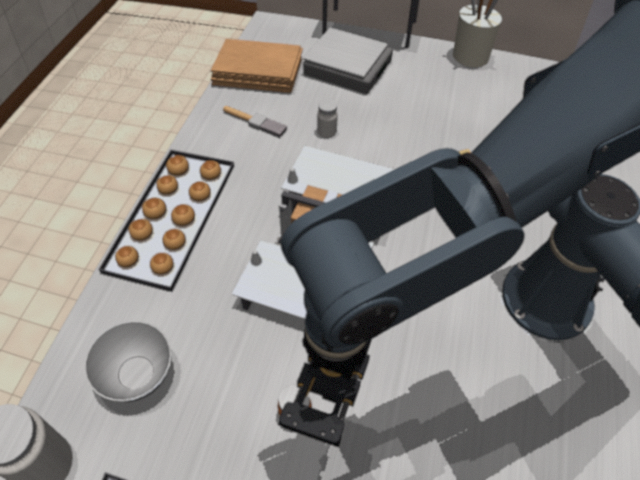

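Emit:
jog_arm(series=[[40, 0, 40, 0, 0, 0, 1], [80, 0, 80, 0, 0, 0, 1], [110, 20, 120, 0, 0, 0, 1], [125, 40, 170, 0, 0, 0, 1], [125, 60, 220, 0, 0, 0, 1], [125, 75, 240, 0, 0, 0, 1], [125, 75, 240, 0, 0, 0, 1], [125, 75, 240, 0, 0, 0, 1]])

```text
time: 42.65
position: [0.1681, 0.6005, 0.2245]
tool_rot: [0.523, 0.477, -0.475, -0.523]
ft_force: [0.0, 0.3, 0.2]
grip_width: 0.0004
```

```bash
python3 - <<'E'
from h import *
tcp()
c=faces();crop(c,"side22.png",265,160,395,270,6)
c=camera("top");K=tocar(cloud(c))
print("high",rect(K,.136,.152,(-.085,.08),(-.07,.07)))
cv2.imwrite("pics/top22.png",c["img"][:,:,::-1])
E
```

```text
t 42.65 TCP car mm [-409.   565.3  224.5] yaw rel deg 89.93 F [0.  0.3 0.2] w 0.0 q [ 1.12  0.52  1.44 -0.    1.18 -0.36]
10 89 47.2 x 75 -66.7
58 366 46.0 x 80 -67.3
100 444 45.3 x 72 -65.3
high (np.int64(1536), array([ 4.9, -5.8]), array([137.1, 100.6]), 0.04, 0.1442)
```

View pics/side22.png

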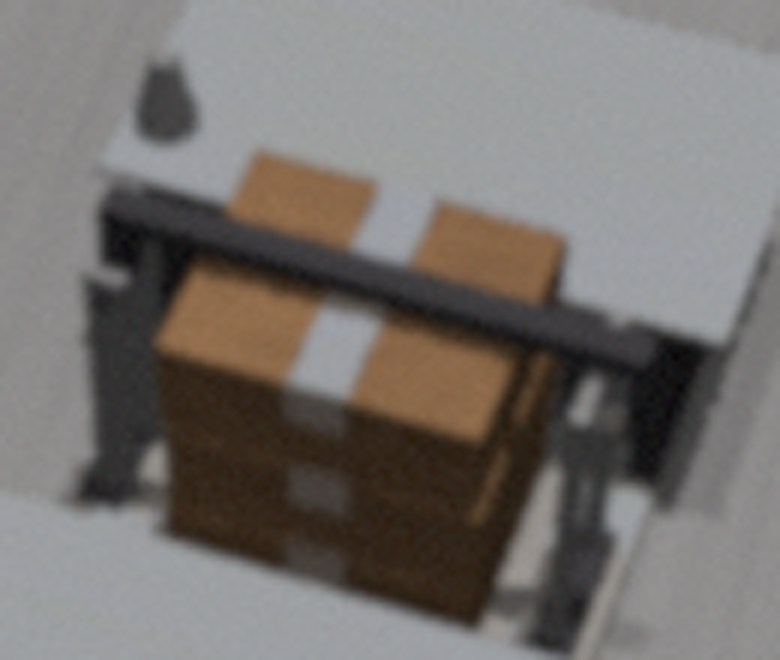

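View pics/top22.png

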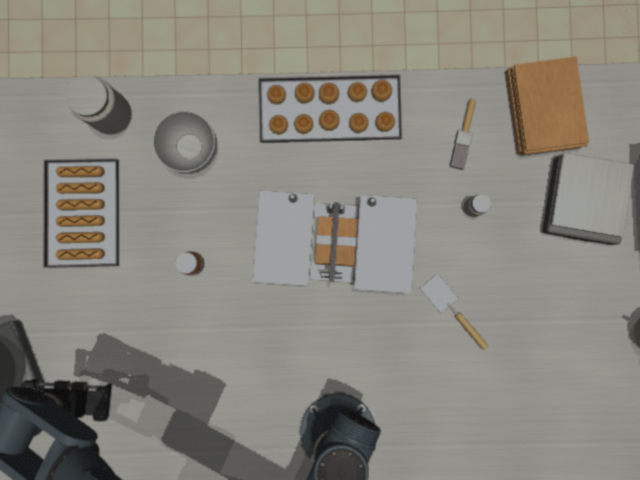

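The side view shows the three-carton column straight, with the bar level over it and its end at the staple (crop 640,350). The top view shows everything else in its old place.

```bash
python3 -c "
from rig import *
print(hand_in())"
```

```text
the job is handed in; nothing more can be done
None
```

The carrier is loaded and I've handed the job in at about 43 s. The three cartons stand in one upright column, and the hold-down arm is down and level over it.

- **Stacking:** I squared the low-step carton and slid it onto the bottom carton. I then did the same with the high-step carton. Both needed a few millimetres of correction. The top carton took an extra push along x and a small push back.
- **Column checks:** in the side camera the near faces are at x = -66.7, -67.3 and -65.3 mm from bottom to top. The side faces are at y = 47.2, 46.0 and 45.3 mm. So the cartons are within about 2 mm of each other, and all look upright.
- **Two views disagree slightly:** the top camera places low and bottom about 1 mm further apart in y than the side camera does. The last top-view fit of the top carton's x was spoiled by the bar across it, so I relied on the side view.
- **Hold-down arm:** I swung it over and pressed at the bar's end. It stopped at 160 mm with about 18 N, which is the fully-down height. It stayed level after I let go, with the bar's top at 159–161 mm in the cameras.
- **Not seen directly:** I could not see the gate itself. That it has flicked shut is inferred from the arm being fully down and staying there.
- **Other items:** in the last top view the nozzles, shaker, jar and turner look unmoved. The arm was back at its starting position, touching nothing.

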